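# Lock the welding turntable and torque its clamp nut

### The job

Lock the free-turning welding turntable: put the index pin with the slim tall head through the table's lug and into the base, gently and fully home. Then turn the torque wrench on the clamp nut clockwise until it clicks (its handle gives way), stop there without over-tightening, and let go; leave the pin in and the other things on the bench undisturbed.

Things in the scene. Friction and masses are not known exactly. Their poses are not given: they have to be found in the camera images.
- pin_head (a point): Index pin to use: plain steel, slim upright head 30 mm diameter, 44 mm tall; this point is the head's middle, z up along the pin. Below the head a 16 mm shank 48 mm long whose last 14 mm taper to a 6 mm nose (70 mm below this point). 0.24-0.39 kg. Starts upright in a parking block on the left or the right, head on the block's top; lift over 50 mm to clear.
- block_a: The wooden parking block (56 x 56 mm, 55 mm tall, vertical 18 mm hole) in which the index pin starts; fixed. Origin under its centre. An equal block on the other side of the bench holds the wrong pin.
- fat_pin: The wrong pin, to be left alone: a flat mushroom head 50 mm in diameter and 12 mm thick on a 22 mm shank that fits no hole of the turntable. Origin at its nose, head top 60 mm above.
- lug_hole (a point): Centre of the top mouth of the 17.5 mm through hole in the turntable's lug, a 50 x 50 x 15 mm steel tab on the rim, 160 mm from the turntable's axis, top 85 mm above the bench. It moves with the turntable. The pin is home when its head lies flat on the lug, pin_head then 22 mm above this point.
- base_hole (a point): Centre of the mouth of the blind hole (17.5 mm, 52 mm deep) in the steel index block of the fixed base, 66 mm above the bench, just below the lug (4 mm gap). The base does not move. The pin must enter this hole through the lug.
- plate (a joint): Angle of the round turntable (260 mm diameter) about its vertical axis, anticlockwise from above, rad. 0: lug hole exactly over base hole. Starts up to 0.03 off (5 mm at the lug); about 1 N at the rim turns it, so the tapered pin pushes the lug into line. Without the pin, pulling the wrench turns the whole turntable.
- nut_axis (a point): On the turntable's vertical axis, which is also the nut's axis, at the height of the wrench handle (122 mm above the bench). The wrench stays on the nut; it cannot be lifted off.
- handle_grip (a point): Middle of the black rubber grip of the torque wrench, a level round bar 26 mm in diameter and 125 mm long, 122 mm above the bench, 200 mm from nut_axis. x axis outward along the handle, z up.
- nut (a joint): Angle to which the nut (with the wrench head) is tightened, clockwise from above, rad. Starts at 0 to 0.2. Stiff (1.5 N m, 5 to 8 N at the grip), stiffer as it turns, stays where left; reaches the wrench's set torque (about 2.2 N m, 9 to 12 N at the grip) within a few tenths of a rad. At which handle direction that comes differs from start to start.
- wrench (a joint): Break angle of the handle relative to the wrench head, clockwise, rad, about an upright hinge in the head 25 mm from the nut axis: 0 until the set torque, then the handle gives (the pull drops by about a third) up to a dead stop at 0.22. A clear click is 0.14 or more. Springs back when let go. Pulling on against the dead stop over-tightens the nut.
Things that resemble listed ones, but are neither listed nor needed, are in the scene too. What is shaped like the part that bears pin_head but black, orange or purple is not meant.

How it is judged:
By the outcome, as a careful person would: the job done as asked, in the order asked, and still so for the second after the job is handed in, with the robot touching nothing.
It also fails if it takes over 72 s, if anything falls off the work surface, if the arm or the gripper's body presses on something with over 40 N, if the wrist force passes 120 N, or if a joint passes its speed limit or range.

### The arm

A 7-joint arm with a two-finger parallel gripper is mounted at the origin on the work surface. World frame = base frame: x ahead of the robot, y to its left, z up, the work surface at z = 0. Lengths are in mm, angles in degrees, forces in N, time in s.
With the tool pointing down it reaches from about 425 to 950 mm from the base axis. Payload 16.7 kg.
Tool frame: the origin (TCP) lies at the very end of the fingers, on their centre line; the grasp point (between the pads) lies 19 mm behind it; z points along the fingers, y is the direction in which the jaws open and shut (so a half turn about z gives the same grasp; the last joint's range is limited). The gripper opens to 94 mm and grips with 3 to 60 N. Pads are 16 mm wide; open, the fingers measure 119 mm over their backs; the gripper's body (75 mm by 177 mm) begins 78 mm behind the grasp point.
Start: joints at [-82.649, 24.414, 4.234, 92.017, -1.954, 63.644, -3.845], TCP at [185.117, 649.081, 205.467] pointing down, gripper open.
Joint ranges: [-163.25, 163.25], [-28.42, 122.38], [-70.27, 78.77], [12.13, 141.07], [-58.53, 238.53], [9.26, 117.41], [-156.51, 156.51]. Speed limits (degrees/s): [108.29, 108.29, 136.94, 136.94, 172.46, 172.46, 172.46].

### API

Orientations are given as [roll, pitch, yaw] about the fixed x, y, z axes, in that order (R = Rz(yaw) Ry(pitch) Rx(roll)).
In Python, from bench import bot, imaging, job_done gives the robot as it stands.
- The arm moves only by the shell command python3 -m handwheel 'ROWS' [FORCE]. ROWS is JSON, a list that holds one entry, the list of rows, each a list of 7 numbers: the turn, a rotation vector about the world's x, y, z in degrees, then the shift along the world's x, y, z in m, then the closure, from 0 (fully open) to 1 (shut). In form: [[[ax, ay, az, tx, ty, tz, fingers], ...]]. A call has 1 to 12 rows; each row is the pose to reach, as a shift and turn from the pose commanded when the call began; what a row does not reach only later rows make up. A row lasts 1/12 s, in which the tool goes at most 41.7 mm and 7.16 degrees, less where a joint would pass 70% of its speed; a pose out of reach is approached as far as the arm can. A call with a gripper value outside its range is refused whole. The fingers move at their own pace and stop on an object; FORCE is the grip in N (left out, the last holds). Time passes only in rows, so rows that repeat a pose let the fingers close. It gives the time, the measured TCP pose, the force and the opening at its end, in the units of the state.
- bot.read_state(): the state, without advancing time (a new reading comes with each control period).
- imaging.grab_frame(name): name is "scene" or "side" or "wrist"; returns the picture (480x640x3 uint8, blue, green, red); there is no depth.
- imaging.camera_info(name): a dict with "fx", "fy", "cx", "cy" (pixels), "k1" (the pictures are not rectified: a ray, as slopes to the right and down, at radius r is drawn at 1 + k1 r^2 times it, then the intrinsics apply), "cam_to_world" (4x4, takes a point from camera to world coordinates); the wrist camera has in their place "mount" (4x4, takes a point from camera to tool coordinates, whose origin is the TCP and whose axes are the flange's). Camera axes: x right, y up, looking along -z (the intrinsics and any distortion apply to the point x, -y, -z); pixel columns grow to the right and rows downward; lengths in mm; the calibration is good to about 2 mm. A picture is of the moment at which its call begins: read the wrist's pose just before it. camera_info takes no time and is no camera call.
- job_done(): hands the job in, once; it reports no verdict.
Trained networks look in the newest picture that a camera, given by its name, has taken for a name from the list of things; names that differ only in an ending like _2 or _b are one class to them, and where a whole thing is asked for, a point or a joint stands for the part that bears it (a point fixed in the world has none). Each returns a list of dicts, best first, with "conf" (0 to 1); they miss things now and then, are a little off and sometimes report something else, mostly with a low value. They report only what shows in the picture. A call takes as long as a camera call. They do not tell look-alikes from the thing itself.
- imaging.masks_of(camera, label): "pixels" (480x640 bool, what is visible of it).
- imaging.mark_of(camera, label): "point" ([x, y, z] in mm, in the coordinates of the camera as it stood for that picture, good to about 4 mm: a listed point, or the origin of a listed thing).
The state is a dict: "t": time; "q": joint angles; "qvel": joint speeds; "joint_efforts": joint torques, N m; "tool_pos": TCP position; "ee_rot": TCP orientation; "ft_force": force on the tool from outside, world axes, zero at the start; "ft_torque": the same for the moment, N m; "finger_gap": finger opening in mm.
Only numpy, scipy, OpenCV 4.12 (cv2) and the standard library are available. Lean on these libraries where they do the work, as an engineer would, in place of code of your own. Each camera call takes 0.05 s, during which the arm holds its last target.

## Working session

There is one attempt and no reset: what is moved stays moved. The work goes in short steps, Python scripts to look and compute and a shell command to move; the robot and the scene stay as the last step left them, time stands still between calls to the robot, and variables do not carry over. Pictures are saved under pics/ and viewed, and the job is handed in when it is done.

```bash
ls; mkdir -p pics
python3 - <<'E'
from bench import bot, imaging
import cv2
s=bot.read_state(); print(s)
for n in ("scene","side","wrist"):
    cv2.imwrite(f"pics/{n}0.png",imaging.grab_frame(n)); print(n,imaging.camera_info(n))
E
```

```text
pics
{'t': 0.0, 'q': array([-82.64965854,  24.44983728,   4.23221236,  92.05356467,
        -1.95268371,  63.64289676,  -3.84508293]), 'qvel': array([-0.02026944, -0.02060918, -0.01687639,  0.00806209,  0.06400966,
       -0.03890306, -0.00405075]), 'joint_efforts': array([-1.55657511e-05, -9.35791183e+01,  3.66674580e+00, -4.54225624e+01,
       -4.88636177e-02,  1.95694668e-02,  1.07397561e-04]), 'tool_pos': array([185.02806489, 648.67740971, 204.76371598]), 'ee_rot': array([-1.79926185e+02,  6.84137883e-03,  1.64081239e+02]), 'ft_force': array([ 0.23753184,  0.7428215 , -0.88754793]), 'ft_torque': array([-0.00411756,  0.02360208, -0.03237389]), 'finger_gap': 94.27064339126268}
scene {'fx': 565.430045883989, 'fy': 565.430045883989, 'cx': 318.4182555461093, 'cy': 232.42734560310512, 'k1': -0.003957649679404829, 'cam_to_world': array([[ 6.78052010e-01, -5.41233208e-01,  4.97304822e-01,
         1.17435449e+03],
       [ 7.35011304e-01,  4.97479987e-01, -4.60729905e-01,
        -5.68490775e+02],
       [ 1.96312775e-03,  6.77923504e-01,  7.35129831e-01,
         9.78410200e+02],
     
[... 361 characters left out ...]
7.52734679e-01,
         7.57081530e+02],
       [-1.33663020e-02,  7.72386831e-01,  6.35011752e-01,
         7.84948186e+02],
       [ 0.00000000e+00,  0.00000000e+00,  0.00000000e+00,
         1.00000000e+00]])}
wrist {'fx': 351.5076379969531, 'fy': 351.5076379969531, 'cx': 321.25633684471825, 'cy': 236.90856970392247, 'k1': -0.0592103856140674, 'mount': array([[ 5.32898411e-04,  9.58449532e-01,  2.85261651e-01,
         8.14456986e+01],
       [ 9.99999712e-01, -3.56547622e-04, -6.70140393e-04,
         1.91142267e-01],
       [-5.40586383e-04,  2.85261926e-01, -9.58449446e-01,
        -1.79740908e+02],
       [ 0.00000000e+00,  0.00000000e+00,  0.00000000e+00,
         1.00000000e+00]])}
```

View pics/scene0.png

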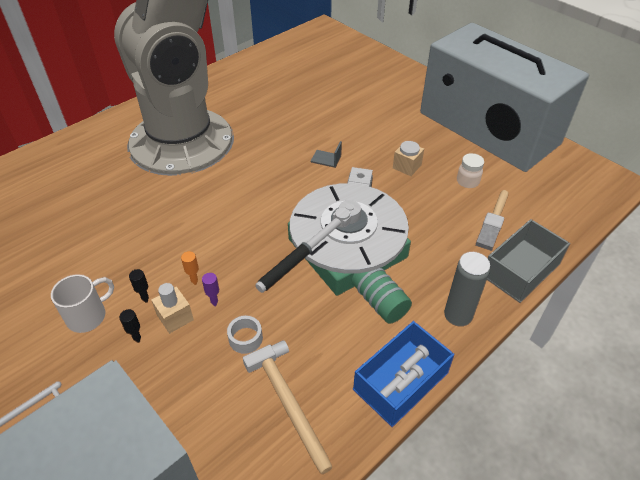

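View pics/side0.png

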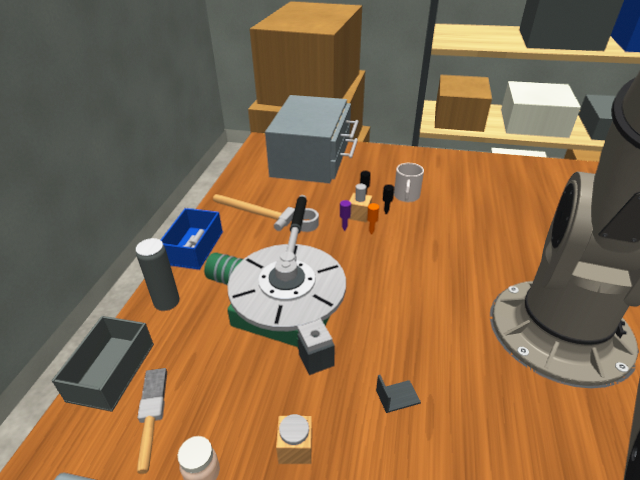

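View pics/wrist0.png

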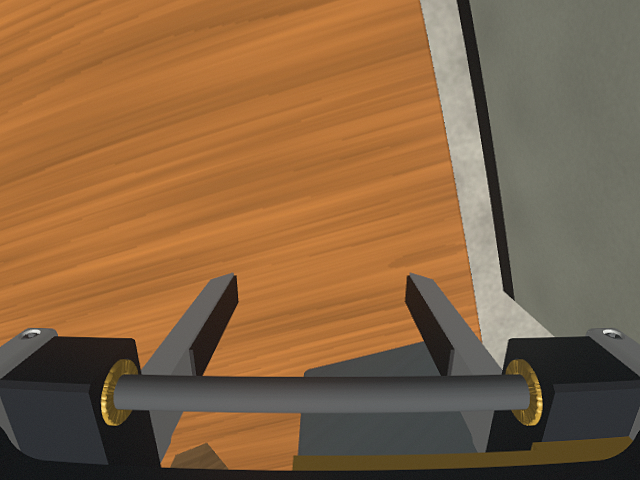

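The candidates for the pin are:
- the grey slim head in the wooden block, scene (168,297) / side (361,193)
- black pins, scene (139,284) and (130,324)
- orange pin, scene (190,266)
- purple pin, scene (211,289)
- the fat mushroom pin in its block, scene (409,150) / side (294,430)
- loose silver bolts in the blue box, scene (405,375)

I choose the grey slim head in the block and will check it in a crop.

```bash
cat > h.py <<'E'
import numpy as np, cv2
from bench import bot, imaging
from scipy.spatial.transform import Rotation as R
from scipy.optimize import least_squares
def c2w(n,st=None):
    i=imaging.camera_info(n)
    if n!="wrist": return np.array(i["cam_to_world"])
    T=np.eye(4); T[:3,:3]=R.from_euler("xyz",st["ee_rot"],degrees=True).as_matrix(); T[:3,3]=st["tool_pos"]
    return T@np.array(i["mount"])
def proj(n,P,T):
    i=imaging.camera_info(n)
    p=(np.atleast_2d(P)-T[:3,3])@T[:3,:3]
    s=np.c_[p[:,0]/-p[:,2],-p[:,1]/-p[:,2]]
    s=s*(1+i["k1"]*(s**2).sum(1,keepdims=True))
    return s*[i["fx"],i["fy"]]+[i["cx"],i["cy"]]
def onplane(n,uv,z,T):
    f=lambda x: (proj(n,[x[0],x[1],z],T)[0]-uv)
    c=T[:3,3];d=-T[:3,2];x0=(c+d*(z-c[2])/d[2])[:2]
    return least_squares(f,x0).x
def tri(obs,x0=(600,0,100)):  # obs [(n,uv,T)]
    r=least_squares(lambda x:np.concatenate([proj(n,x,T)[0]-uv for n,uv,T in obs]),x0)
    return r.x,np.abs(r.fun).max()
def mark(n,l,T):
    return [(np.round((T@np.r_[d["point"],1])[:3],1),round(d["conf"],2)) for d in imaging.mark_of(n,l)]
E
python3 - <<'E'
from h import *
im={}
for n in ("scene","side"):
    im[n]=imaging.grab_frame(n)
    T=c2w(n)
    for l in ("pin_head","block_a","lug_hole","base_hole","nut_axis","handle_grip"):
        m=mark(n,l,T); print(n,l,[(a.tolist(),c,proj(n,a,T)[0].round(0).tolist()) for a,c in m])
a=cv2.resize(im["scene"][240:350,100:250],(600,440),interpolation=cv2.INTER_CUBIC)
b=cv2.resize(im["side"][220:380,200:400],(700,560),interpolation=cv2.INTER_CUBIC)
cv2.imwrite("pics/c1.png",a);cv2.imwrite("pics/c2.png",b)
E
```

```text
scene pin_head [([485.3, -335.7, 76.3], 0.91, [167.0, 295.0]), ([485.6, -419.0, 67.2], 0.7, [131.0, 322.0]), ([516.6, -257.4, 74.8], 0.67, [209.0, 283.0])]
scene block_a [([487.6, -336.2, 3.1], 0.55, [174.0, 317.0])]
scene lug_hole [([505.0, 190.2, 86.2], 0.86, [362.0, 175.0])]
scene base_hole [([614.5, -139.6, 121.4], 0.71, [285.0, 265.0]), ([500.5, 191.5, 66.0], 0.6, [360.0, 181.0])]
scene nut_axis [([591.6, 53.7, 125.5], 0.95, [347.0, 210.0])]
scene handle_grip [([614.2, -141.7, 123.0], 0.62, [284.0, 265.0])]
side pin_head [([518.8, -239.6, 67.3], 0.75, [343.0, 213.0]), ([488.1, -331.5, 74.9], 0.68, [359.0, 193.0]), ([416.5, -361.4, 67.9], 0.6, [386.0, 192.0]), ([437.5, -254.5, 70.6], 0.56, [374.0, 212.0]), ([483.8, -437.3, 66.9], 0.45, [366.0, 177.0])]
side block_a [([485.5, -336.8, -1.3], 0.95, [359.0, 215.0])]
side lug_hole [([499.6, 186.7, 87.1], 0.56, [316.0, 331.0])]
side base_hole [([500.4, 189.1, 63.4], 0.79, [315.0, 339.0]), ([486.4, -330.1, 72.1], 0.32, [360.0, 195.0])]
side nut_axis [([591.8, 60.8, 120.4], 0.57, [286.0, 269.0])]
side handle_grip [([616.9, -134.6, 120.4], 0.98, [297.0, 215.0])]
```

View pics/c1.png

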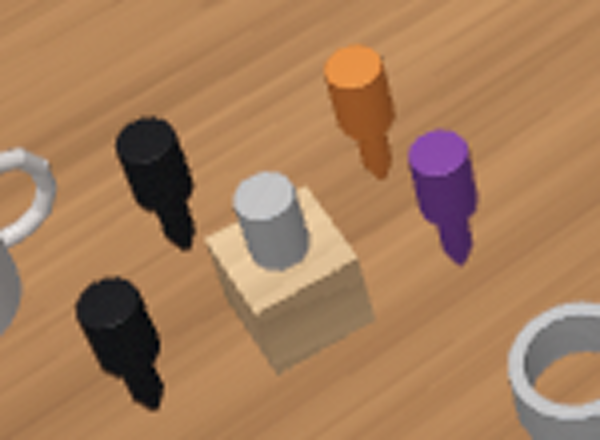

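View pics/c2.png

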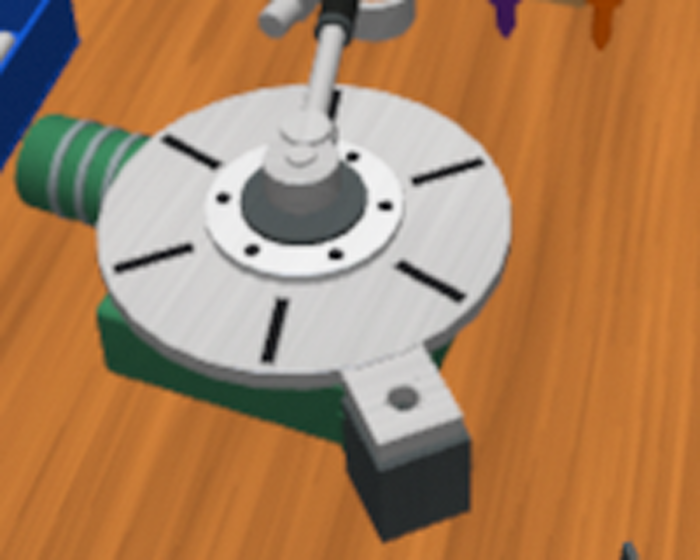

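The crop confirms it: the chosen thing is the plain grey slim head in the wooden block. The four black, orange and purple decoys stand about 85-100 mm around it. The lug is at about (502,189). Next I move in an arc over the bench to above the pin.

```bash
python3 -m handwheel '[[[0,0,-4,0.03,-0.027,0.01,0],[0,0,-8,0.06,-0.054,0.02,0],[0,0,-12,0.09,-0.08,0.03,0],[0,0,-16,0.12,-0.107,0.04,0],[0,0,-20,0.15,-0.134,0.05,0],[0,0,-24,0.18,-0.16,0.06,0],[0,0,-28,0.21,-0.188,0.07,0],[0,0,-32,0.24,-0.215,0.08,0],[0,0,-35,0.27,-0.242,0.09,0],[0,0,-38,0.3,-0.269,0.1,0],[0,0,-40,0.32,-0.286,0.1,0],[0,0,-40,0.335,-0.3,0.1,0]]]' 20
python3 -m handwheel '[[[0,0,-4,0.01,-0.036,0,0],[0,0,-8,0.02,-0.072,0,0],[0,0,-12,0.03,-0.108,0,0],[0,0,-16,0.04,-0.144,0,0],[0,0,-20,0.05,-0.18,0,0],[0,0,-24,0.06,-0.216,0,0],[0,0,-28,0.07,-0.252,0,0],[0,0,-32,0.075,-0.288,0,0],[0,0,-34,0.08,-0.324,0,0],[0,0,-35,0.08,-0.35,0,0],[0,0,-35,0.08,-0.35,0,0],[0,0,-35,0.08,-0.35,0,0]]]'
```

```text
t: 1.85
tool_pos: [522.6, 346.6, 306.4]
ee_rot: [179.9, 0.0, 123.8]
ft_force: [-0.5, 0.4, -0.7]
finger_gap: 94.3
t: 2.85
tool_pos: [600.1, -2.5, 305.7]
ee_rot: [180.0, -0.0, 88.9]
ft_force: [0.2, 0.3, 1.2]
finger_gap: 94.0
```

```bash
python3 -m handwheel '[[[0,0,-2,-0.013,-0.037,-0.01,0],[0,0,-4,-0.026,-0.074,-0.02,0],[0,0,-6,-0.039,-0.111,-0.03,0],[0,0,-8,-0.052,-0.148,-0.04,0],[0,0,-10,-0.065,-0.185,-0.05,0],[0,0,-12,-0.078,-0.222,-0.06,0],[0,0,-14,-0.09,-0.259,-0.07,0],[0,0,-17,-0.1,-0.296,-0.08,0],[0,0,-19,-0.11,-0.32,-0.09,0],[0,0,-19,-0.114,-0.331,-0.1,0],[0,0,-19,-0.114,-0.331,-0.1,0],[0,0,-19,-0.114,-0.331,-0.1,0]]]'
python3 - <<'E'
from h import *
st=bot.read_state(); im=imaging.grab_frame("wrist"); T=c2w("wrist",st)
print(st["tool_pos"],st["ee_rot"])
for l in ("pin_head","block_a"): print(l,[(a.tolist(),c,proj("wrist",a,T)[0].round(0).tolist()) for a,c in mark("wrist",l,T)])
print(proj("wrist",[487,-334,99],T))
cv2.imwrite("pics/w1.png",im)
E
```

```text
t: 3.85
tool_pos: [486.4, -331.1, 205.1]
ee_rot: [-179.9, -0.0, 70.1]
ft_force: [0.4, 1.0, 0.7]
finger_gap: 93.9
[ 486.42824816 -331.10742745  205.09567745] [-1.79938012e+02 -1.42165470e-02  7.01124081e+01]
pin_head [([490.7, -333.3, 81.1], 0.88, [324.0, 231.0]), ([484.7, -413.5, 9.4], 0.76, [342.0, 279.0]), ([457.8, -498.2, 13.9], 0.71, [344.0, 347.0]), ([370.8, -223.2, 11.6], 0.59, [181.0, 155.0])]
block_a [([489.1, -333.4, 83.2], 0.71, [323.0, 232.0]), ([488.6, -336.2, -0.7], 0.59, [323.0, 214.0])]
[[320.81012499 238.54457636]]
```

View pics/w1.png

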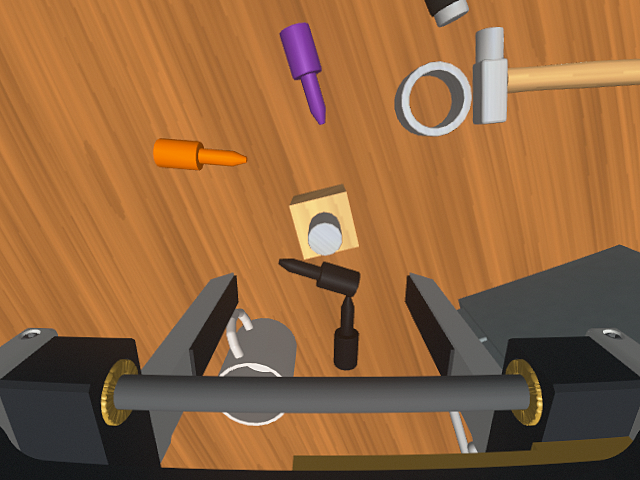

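In the wrist picture the grey pin head is at (324,235) in its block. The decoys look as if they're lying down, although the scene view suggested they were upright, so I'm checking the scene and side cameras again.

Run:
```python
from h import *
a=imaging.grab_frame("scene"); b=imaging.grab_frame("side")
a=cv2.resize(a[220:360,60:260],(600,420),interpolation=cv2.INTER_CUBIC)
b=cv2.resize(b[140:260,290:450],(560,420),interpolation=cv2.INTER_CUBIC)
cv2.imwrite("pics/c3.png",a);cv2.imwrite("pics/c4.png",b)
```

```text
(no output)
```

View pics/c3.png

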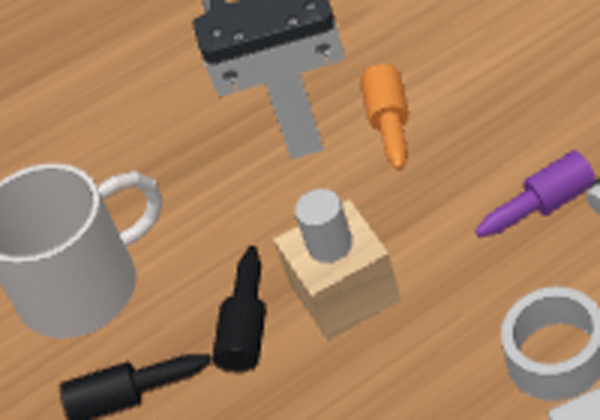

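View pics/c4.png

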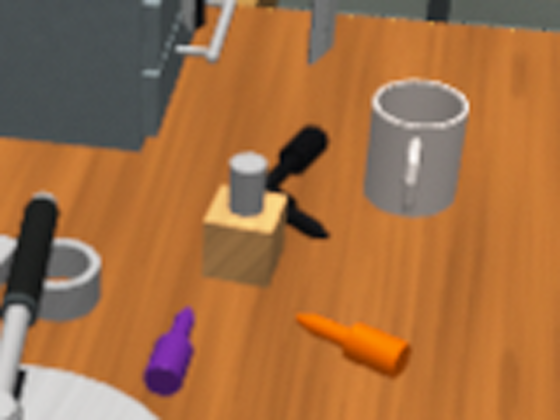

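The decoys were standing on their noses at the start and have since toppled by themselves. My arm never went below z=200. They lie clear of the block. Next I refine the pin position from the top disc.

Run:
```python
from h import *
st=bot.read_state(); T=c2w("wrist",st)
im=cv2.imread("pics/w1.png"); g=cv2.cvtColor(im,cv2.COLOR_BGR2HSV)
m=((g[...,1]<40)&(g[...,2]>175)).astype(np.uint8); m[:200]=0;m[270:]=0;m[:,:290]=0;m[:,360:]=0
n,l,s,c=cv2.connectedComponentsWithStats(m); k=1+s[1:,4].argmax(); print(s[k],c[k])
print(onplane("wrist",c[k],99,T))
for a in (99,):
    r=[proj("wrist",[488+15*np.cos(t),-333.5+15*np.sin(t),a],T)[0] for t in np.linspace(0,6.28,13)]
r=np.array(r);print(r.min(0),r.max(0))
for nme in("scene","side"):
    Tn=c2w(nme); f=cv2.imread(f"pics/{nme}0.png"); h=cv2.cvtColor(f,cv2.COLOR_BGR2HSV)
    u,v=proj(nme,[488,-333.5,99],Tn)[0].astype(int)
    m=((h[...,1]<40)&(h[...,2]>165)).astype(np.uint8); mm=np.zeros_like(m); mm[v-14:v+14,u-14:u+14]=m[v-14:v+14,u-14:u+14]
    n,l,s,c=cv2.connectedComponentsWithStats(mm)
    if n>1:
        k=1+s[1:,4].argmax(); print(nme,(u,v),s[k],c[k],onplane(nme,c[k],99,Tn))
```

```text
[309 223  33  32 830] [324.69277108 238.70240964]
[ 490.88212321 -335.13641257]
[303.48003975 221.22163383] [338.14127198 254.44525527]
scene (np.int64(166), np.int64(288)) [159 283  14  12 135] [165.48888889 288.6       ] [ 487.75325675 -335.85497683]
side (np.int64(359), np.int64(185)) [356 184  10   5  40] [360.525 186.15 ] [ 486.02274457 -331.60312451]
```

```bash
python3 -m handwheel '[[[0,0,0,0.003,-0.004,-0.025,0],[0,0,0,0.003,-0.004,-0.05,0],[0,0,0,0.003,-0.004,-0.075,0],[0,0,0,0.003,-0.004,-0.1,0],[0,0,0,0.003,-0.004,-0.12,0],[0,0,0,0.003,-0.004,-0.132,0],[0,0,0,0.003,-0.004,-0.138,0],[0,0,0,0.003,-0.004,-0.138,0],[0,0,0,0.003,-0.004,-0.138,0]]]' 20
python3 - <<'E'
from h import *
cv2.imwrite("pics/w2.png",imaging.grab_frame("wrist"))
E
```

```text
t: 4.85
tool_pos: [489.6, -336.1, 68.3]
ee_rot: [180.0, 0.0, 70.1]
ft_force: [0.3, 0.0, -0.4]
finger_gap: 94.4
```

View pics/w2.png

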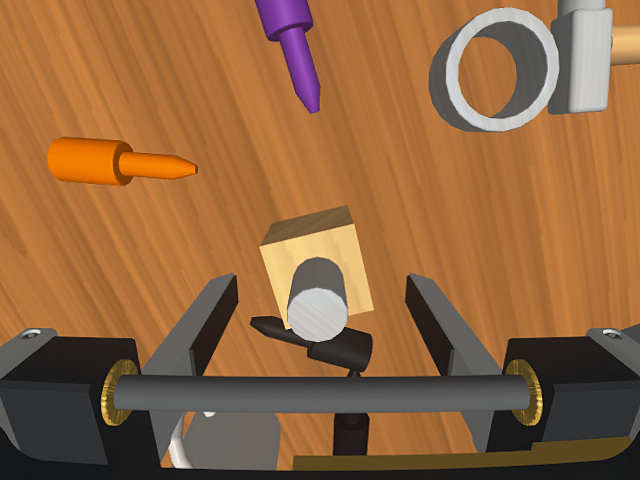

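The pin head at (317,315) is centred between the fingers, so I close softly.

```bash
python3 -m handwheel '[[[0,0,0,0,0,-0.003,0.4],[0,0,0,0,0,-0.003,0.6],[0,0,0,0,0,-0.003,0.75],[0,0,0,0,0,-0.003,0.85],[0,0,0,0,0,-0.003,1],[0,0,0,0,0,-0.003,1],[0,0,0,0,0,-0.003,1],[0,0,0,0,0,-0.003,1],[0,0,0,0,0,-0.003,1]]]' 6
```

```text
t: 5.65
tool_pos: [489.1, -335.9, 64.4]
ee_rot: [-180.0, -0.0, 70.1]
ft_force: [-0.2, 0.1, 1.1]
finger_gap: 37.5
```

```bash
python3 -m handwheel '[[[0,0,0,0,0,0,1],[0,0,0,0,0,0,1],[0,0,0,0,0,0,1],[0,0,0,0,0,0,1]]]' 6;python3 -m handwheel '[[[0,0,0,0,0,0,1],[0,0,0,0,0,0,1],[0,0,0,0,0,0,1],[0,0,0,0,0,0,1]]]' 25
```

```text
t: 5.98
tool_pos: [488.8, -335.8, 64.4]
ee_rot: [-180.0, -0.0, 70.1]
ft_force: [-3.7, 2.0, 3.4]
finger_gap: 30.0
t: 6.32
tool_pos: [488.7, -335.8, 64.4]
ee_rot: [-180.0, -0.0, 70.1]
ft_force: [-5.4, 2.0, 6.1]
finger_gap: 29.8
```

```bash
python3 -m handwheel '[[[0,0,0,-0.001,0.0004,0,1],[0,0,0,-0.001,0.0004,0.003,1],[0,0,0,-0.001,0.0004,0.008,1],[0,0,0,-0.001,0.0004,0.014,1],[0,0,0,-0.001,0.0004,0.022,1],[0,0,0,-0.001,0.0004,0.03,1],[0,0,0,-0.001,0.0004,0.04,1],[0,0,0,-0.001,0.0004,0.055,1],[0,0,0,-0.001,0.0004,0.075,1],[0,0,0,-0.001,0.0004,0.1,1],[0,0,0,-0.001,0.0004,0.12,1],[0,0,0,-0.001,0.0004,0.12,1]]]' 30
python3 - <<'E'
from h import *
cv2.imwrite("pics/w3.png",imaging.grab_frame("wrist"))
cv2.imwrite("pics/s3.png",imaging.grab_frame("scene"))
for n in("wrist","scene"):
  T=c2w(n,bot.read_state())
  print(n,mark(n,"pin_head",T))
E
```

```text
t: 7.32
tool_pos: [489.5, -336.9, 188.9]
ee_rot: [179.7, 0.0, 70.1]
ft_force: [0.5, -1.3, -2.9]
finger_gap: 29.2
wrist [(array([ 366.3, -223.8,   14.1]), 0.98), (array([ 456.7, -499. ,    7.7]), 0.93), (array([ 489.7, -333. ,  202.4]), 0.85), (array([ 520.6, -171.5,    9.7]), 0.78), (array([ 481.7, -409. ,    6.7]), 0.66)]
scene [(array([ 454.5, -496.7,   12.7]), 0.93), (array([ 372. , -216.8,   17. ]), 0.9), (array([ 523.4, -174.1,   20. ]), 0.86), (array([ 476.3, -413.6,   13.9]), 0.78), (array([ 486.1, -337.3,  195.9]), 0.45)]
```

View pics/w3.png

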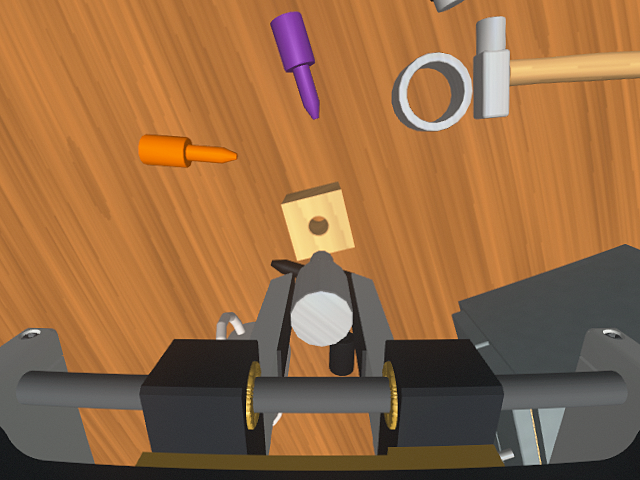

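View pics/s3.png

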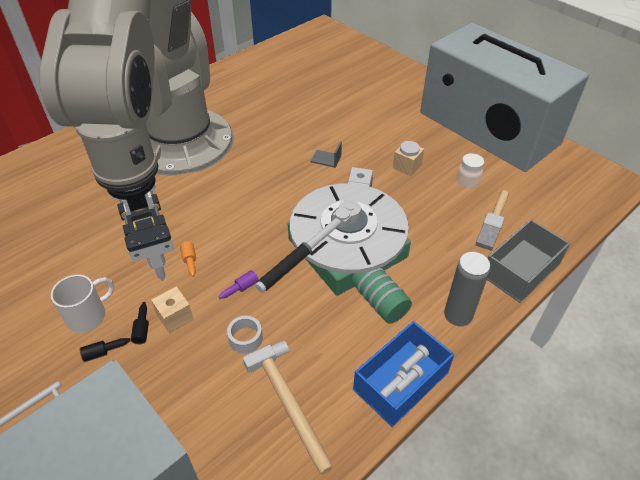

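The pin is lifted and held upright, and its block is empty with the hole at (318,225). I carry the pin towards the lug.

```bash
python3 -m handwheel '[[[0,0,2,0,0.015,0.015,1],[0,0,6,0,0.04,0.03,1],[0,0,10,0.001,0.07,0.045,1],[0,0,14,0.002,0.105,0.05,1],[0,0,18,0.003,0.14,0.05,1],[0,0,22,0.004,0.175,0.05,1],[0,0,26,0.005,0.21,0.05,1],[0,0,30,0.006,0.245,0.05,1],[0,0,34,0.007,0.28,0.05,1],[0,0,38,0.008,0.315,0.05,1],[0,0,40,0.009,0.345,0.05,1],[0,0,40,0.01,0.375,0.05,1]]]' 30
python3 -m handwheel '[[[0,0,0,0,0.03,0,1],[0,0,0,0,0.06,0,1],[0,0,0,0,0.09,0,1],[0,0,0,0,0.12,-0.005,1],[0,0,0,0,0.14,-0.015,1],[0,0,0,0,0.15,-0.03,1],[0,0,0,0,0.15,-0.04,1],[0,0,0,0,0.15,-0.05,1],[0,0,0,0,0.15,-0.05,1],[0,0,0,0,0.15,-0.05,1]]]' 30
python3 - <<'E'
from h import *
st=bot.read_state(); 
for n in("wrist","scene","side"):
  im=imaging.grab_frame(n); cv2.imwrite(f"pics/{n}4.png",im)
  T=c2w(n,st)
  for l in("lug_hole","base_hole","pin_head","nut_axis"):print(n,l,[(a.tolist(),c,proj(n,a,T)[0].round(0).tolist()) for a,c in mark(n,l,T)][:2])
E
```

```text
t: 8.52
tool_pos: [497.3, 41.2, 233.6]
ee_rot: [-179.9, -0.0, 110.3]
ft_force: [0.3, 0.2, -4.1]
finger_gap: 29.6
t: 9.35
tool_pos: [497.9, 188.1, 184.0]
ee_rot: [-179.9, 0.0, 110.0]
ft_force: [-0.1, -0.2, -3.7]
finger_gap: 29.7
wrist lug_hole [([509.5, 190.4, 84.9], 0.9, [333.0, 238.0]), ([502.4, 193.3, 70.6], 0.37, [326.0, 228.0])]
wrist base_hole [([498.5, 192.6, 68.8], 0.83, [322.0, 227.0])]
wrist pin_head [([369.8, -221.1, 11.8], 0.98, [129.0, 460.0]), ([500.7, 189.3, 199.6], 0.81, [324.0, 299.0])]
wrist nut_axis []
scene lug_hole [([503.2, 190.2, 89.7], 0.93, [361.0, 174.0])]
scene base_hole [([501.9, 188.1, 64.7], 0.82, [359.0, 182.0])]
scene pin_head [([522.6, -176.1, 18.7], 0.79, [246.0, 280.0]), ([478.4, -414.5, 15.9], 0.67, [137.0, 333.0])]
scene nut_axis [([590.5, 57.3, 124.3], 0.88, [348.0, 210.0])]
side lug_hole [([499.8, 186.2, 87.3], 0.81, [316.0, 330.0])]
side base_hole [([499.8, 188.0, 68.7], 0.84, [316.0, 337.0])]
side pin_head [([369.8, -222.6, 11.5], 0.86, [396.0, 240.0]), ([497.7, 189.1, 197.6], 0.68, [316.0, 291.0])]
side nut_axis [([593.6, 62.5, 121.2], 0.86, [285.0, 269.0]), ([486.2, -336.1, -3.8], 0.48, [359.0, 215.0])]
```

View pics/wrist4.png

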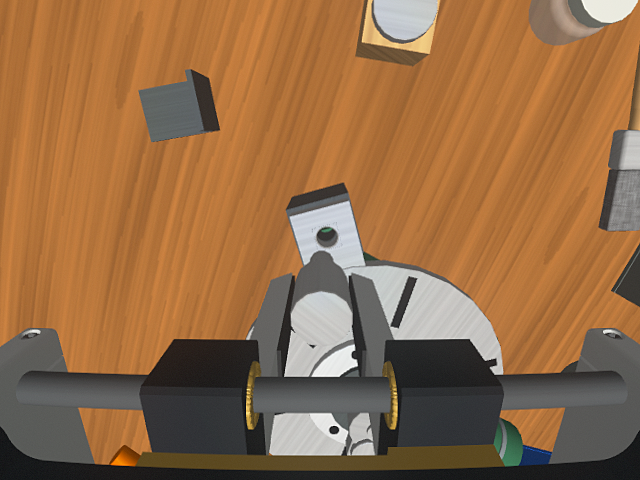

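View pics/side4.png

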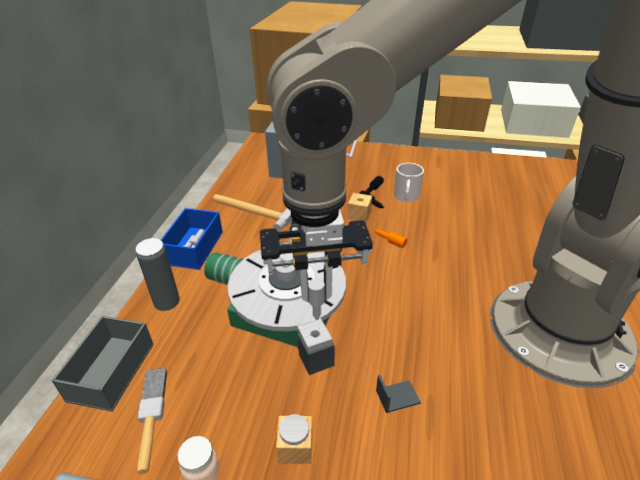

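Run:
```python
from h import *
st=bot.read_state(); T=c2w("wrist",st)
im=cv2.imread("pics/wrist4.png")
cv2.imwrite("pics/c5.png",cv2.resize(im[180:360,240:420],(600,600),interpolation=cv2.INTER_CUBIC))
print(onplane("wrist",np.array([326,237]),85,T), st["tool_pos"])
x,y,z=st["tool_pos"]
print("pred nose",proj("wrist",[x,y,z-57.4],T),"headtop",proj("wrist",[x,y,z+34.6],T), "shoulder",proj("wrist",[x,y,z-9.4],T))
ims=cv2.imread("pics/side4.png"); Ts=c2w("side")
cv2.imwrite("pics/c6.png",cv2.resize(ims[260:380,260:380],(600,600),interpolation=cv2.INTER_CUBIC))
print("side nose",proj("side",[x,y,z-57.4],Ts))
```

```text
[503.75403397 190.94157484] [498.11396251 189.529793   184.47938691]
pred nose [[318.73045668 252.96395458]] headtop [[317.60093822 317.99245092]] shoulder [[318.2602346  279.97100723]]
side nose [[315.88769818 318.05576731]]
```

View pics/c5.png

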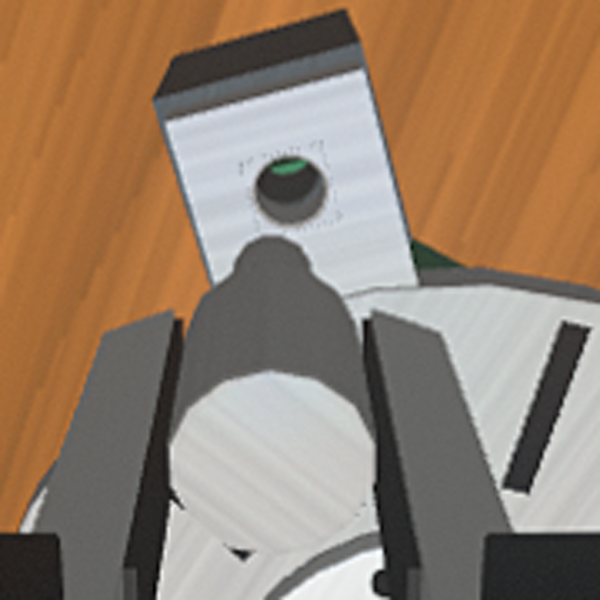

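View pics/c6.png

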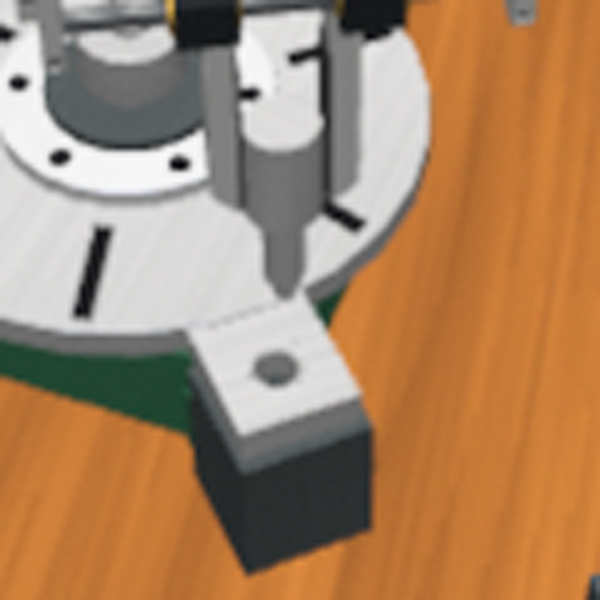

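Run:
```python
from h import *
st=bot.read_state(); x,y,z=st["tool_pos"]
Ts=c2w("side")
off=np.array([317.4,319.4])-proj("side",[x,y,z-57.4],Ts)[0]
h=np.array([315.2,333.6])
print("side raw",onplane("side",h,85,Ts),"corr",onplane("side",h-off,85,Ts))
Tc=c2w("scene"); im=cv2.imread("pics/scene4.png")
u,v=proj("scene",[501,189.5,85],Tc)[0].round().astype(int); print("scene hole pred",u,v, "nose",proj("scene",[x,y,z-57.4],Tc))
cv2.imwrite("pics/c7.png",cv2.resize(im[v-40:v+20,u-30:u+30],(600,600),interpolation=cv2.INTER_CUBIC)); print(u-30,v-40)
im=cv2.imread("pics/scene0.png")
cv2.imwrite("pics/c8.png",cv2.resize(im[v-40:v+20,u-30:u+30],(600,600),interpolation=cv2.INTER_CUBIC))
```

```text
side raw [499.45043793 192.33877954] corr [503.0523787  189.68258008]
scene hole pred 360 175 nose [[360.21949093 160.87321199]]
330 135
```

View pics/c7.png

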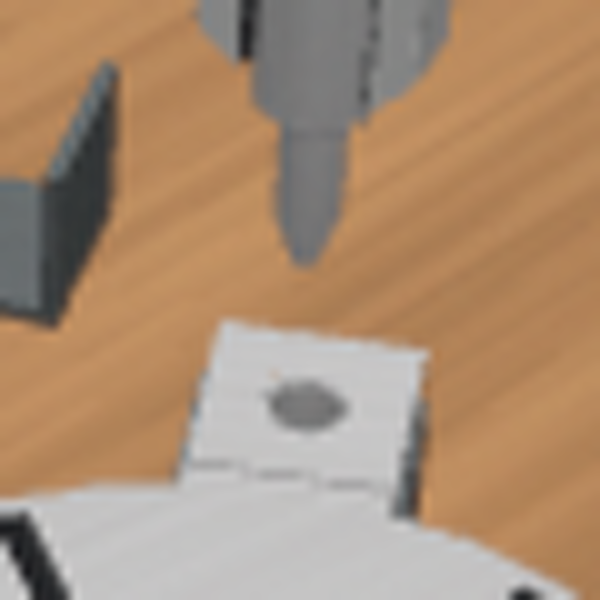

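View pics/c8.png

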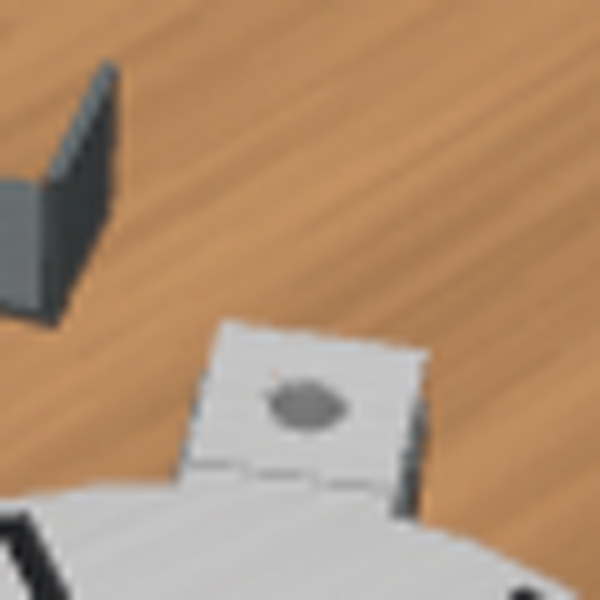

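Run:
```python
from h import *
Tc=c2w("scene");print(onplane("scene",np.array([360.8,175.5])-.05,85,Tc),onplane("scene",np.array([360.5,174.7]),85,Tc))
Ts=c2w("side")
print(tri([("scene",np.array([360.5,174.7]),Tc),("side",np.array([313.7,332.3]),Ts)],(500,190,85)))
```

```text
[502.8472831  189.87418043] [500.57531079 191.34714013]
(array([502.33063317, 190.48278376,  86.27859123]), np.float64(0.3046829096847432))
```

```bash
python3 -m handwheel '[[[0,0,0,0.002,0.0005,-0.01,1],[0,0,0,0.004,0.001,-0.02,1],[0,0,0,0.004,0.001,-0.028,1],[0,0,0,0.004,0.001,-0.034,1],[0,0,0,0.004,0.001,-0.034,1],[0,0,0,0.004,0.001,-0.034,1]]]' 30
python3 - <<'E'
from h import *
st=bot.read_state(); print(st["tool_pos"])
o=[]
for n,(u,v) in (("wrist",(324,250)),("scene",(360,170)),("side",(316,325))):
  im=imaging.grab_frame(n); r=60 if n=="wrist" else 30
  o.append(cv2.resize(im[v-r:v+r,u-r:u+r],(260,260),interpolation=cv2.INTER_CUBIC)); 
cv2.imwrite("pics/c9.png",np.hstack(o))
E
```

```text
t: 10.6
tool_pos: [501.8, 190.2, 149.9]
ee_rot: [-179.9, 0.0, 110.1]
ft_force: [0.3, 0.7, -3.0]
finger_gap: 29.4
[501.84592378 190.22185115 149.87387535]
```

View pics/c9.png

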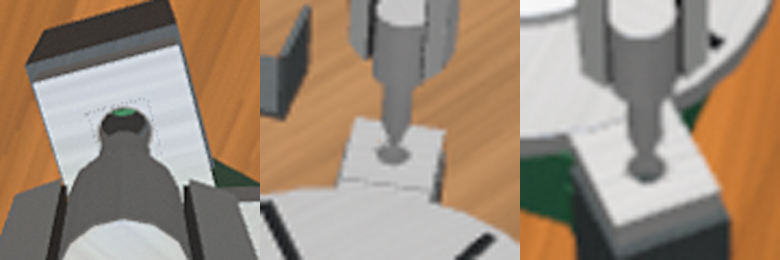

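All three views show the nose lined up over the hole, so I lower in small steps and watch the force.

```bash
python3 -m handwheel '[[[0,0,0,0,0,-0.004,1],[0,0,0,0,0,-0.008,1],[0,0,0,0,0,-0.011,1],[0,0,0,0,0,-0.014,1],[0,0,0,0,0,-0.014,1]]]' 30
python3 -m handwheel '[[[0,0,0,0,0,-0.002,1],[0,0,0,0,0,-0.004,1],[0,0,0,0,0,-0.006,1],[0,0,0,0,0,-0.008,1],[0,0,0,0,0,-0.008,1]]]'
```

```text
t: 11.17
tool_pos: [501.8, 190.3, 135.8]
ee_rot: [-179.9, 0.0, 110.1]
ft_force: [-0.5, -0.7, -4.2]
finger_gap: 29.7
t: 11.58
tool_pos: [501.9, 190.4, 128.1]
ee_rot: [-180.0, 0.0, 110.1]
ft_force: [0.3, 0.5, -3.3]
finger_gap: 29.4
```

```bash
python3 -m handwheel '[[[0,0,0,0,0,-0.002,1],[0,0,0,0,0,-0.004,1],[0,0,0,0,0,-0.006,1],[0,0,0,0,0,-0.006,1]]]'
python3 -m handwheel '[[[0,0,0,0,0,-0.002,1],[0,0,0,0,0,-0.004,1],[0,0,0,0,0,-0.004,1]]]'
```

```text
t: 11.92
tool_pos: [501.9, 190.4, 122.1]
ee_rot: [-180.0, 0.0, 110.1]
ft_force: [0.2, -0.5, -4.5]
finger_gap: 29.4
t: 12.17
tool_pos: [501.9, 190.4, 118.1]
ee_rot: [-180.0, 0.0, 110.1]
ft_force: [-0.1, -0.1, -2.5]
finger_gap: 29.0
```

```bash
python3 -m handwheel '[[[0,0,0,0,0,-0.0015,1],[0,0,0,0,0,-0.003,1],[0,0,0,0,0,-0.003,1]]]'
python3 -m handwheel '[[[0,0,0,0,0,-0.0015,1],[0,0,0,0,0,-0.003,1],[0,0,0,0,0,-0.003,1]]]'
```

```text
t: 12.42
tool_pos: [502.0, 190.4, 115.2]
ee_rot: [-180.0, 0.0, 110.1]
ft_force: [0.0, -0.0, -3.4]
finger_gap: 29.6
t: 12.67
tool_pos: [502.0, 190.4, 112.2]
ee_rot: [-180.0, 0.0, 110.1]
ft_force: [0.4, -0.6, -3.2]
finger_gap: 29.2
```

```bash
python3 -m handwheel '[[[0,0,0,0,0,-0.0015,1],[0,0,0,0,0,-0.003,1],[0,0,0,0,0,-0.003,1]]]'
python3 -m handwheel '[[[0,0,0,0,0,-0.0015,1],[0,0,0,0,0,-0.003,1],[0,0,0,0,0,-0.003,1]]]'
```

```text
t: 12.92
tool_pos: [501.8, 190.1, 109.1]
ee_rot: [-179.9, 0.0, 110.1]
ft_force: [-0.2, -1.1, -4.4]
finger_gap: 29.4
t: 13.17
tool_pos: [501.7, 190.1, 106.0]
ee_rot: [-179.9, 0.0, 110.1]
ft_force: [-3.2, -2.8, -3.3]
finger_gap: 29.2
```

```bash
python3 -m handwheel '[[[0,0,0,-0.0005,-0.0005,0,1],[0,0,0,-0.0005,-0.0005,-0.001,1],[0,0,0,-0.0005,-0.0005,-0.002,1],[0,0,0,-0.0005,-0.0005,-0.002,1]]]'
python3 -m handwheel '[[[0,0,0,0,0,-0.0015,1],[0,0,0,0,0,-0.003,1],[0,0,0,0,0,-0.003,1]]]'
```

```text
t: 13.5
tool_pos: [501.6, 190.0, 104.4]
ee_rot: [-180.0, -0.0, 110.1]
ft_force: [-2.3, -3.3, -2.8]
finger_gap: 29.6
t: 13.75
tool_pos: [501.6, 190.0, 101.2]
ee_rot: [-180.0, 0.0, 110.1]
ft_force: [-1.8, -1.9, -3.4]
finger_gap: 29.8
```

```bash
python3 -m handwheel '[[[0,0,0,-0.0003,-0.0003,-0.0015,1],[0,0,0,-0.0003,-0.0003,-0.003,1],[0,0,0,-0.0003,-0.0003,-0.003,1]]]'
python3 -m handwheel '[[[0,0,0,0,0,-0.001,1],[0,0,0,0,0,-0.002,1],[0,0,0,0,0,-0.002,1]]]'
```

```text
t: 14.0
tool_pos: [501.4, 189.9, 98.2]
ee_rot: [180.0, -0.0, 110.1]
ft_force: [-1.1, -0.6, -3.7]
finger_gap: 29.6
t: 14.25
tool_pos: [501.4, 189.8, 96.3]
ee_rot: [180.0, -0.0, 110.1]
ft_force: [-0.8, -0.8, -4.0]
finger_gap: 29.4
```

```bash
python3 -m handwheel '[[[0,0,0,0,0,-0.001,1],[0,0,0,0,0,-0.001,1]]]'
python3 -m handwheel '[[[0,0,0,0,0,-0.001,1],[0,0,0,0,0,-0.001,1]]]'
```

```text
t: 14.42
tool_pos: [501.4, 189.8, 95.4]
ee_rot: [180.0, -0.0, 110.1]
ft_force: [-1.0, 0.3, -4.4]
finger_gap: 29.8
t: 14.58
tool_pos: [501.4, 189.8, 94.5]
ee_rot: [180.0, -0.0, 110.1]
ft_force: [-0.8, -1.4, -4.0]
finger_gap: 29.7
```

```bash
python3 -m handwheel '[[[0,0,0,0,0,-0.0005,1],[0,0,0,0,0,-0.001,1]]]'
python3 -m handwheel '[[[0,0,0,0,0,-0.0005,1],[0,0,0,0,0,-0.001,1]]]'
```

```text
t: 14.75
tool_pos: [501.6, 189.9, 94.3]
ee_rot: [180.0, -0.0, 110.1]
ft_force: [-9.0, -2.2, 24.4]
finger_gap: 29.4
t: 14.92
tool_pos: [501.7, 190.0, 94.2]
ee_rot: [180.0, -0.1, 110.1]
ft_force: [-14.2, -4.3, 44.1]
finger_gap: 29.5
```

The head is seated (force rises sharply at TCP z=94.3, matching the expected 94.4). I relieve the load and release.

```bash
python3 -m handwheel '[[[0,0,0,0,0,0.001,1],[0,0,0,0,0,0.0015,1],[0,0,0,0,0,0.0015,1]]]' 12
```

```text
t: 15.17
tool_pos: [501.6, 189.8, 94.1]
ee_rot: [180.0, -0.0, 110.1]
ft_force: [0.3, -0.1, 0.3]
finger_gap: 30.1
```

```bash
python3 -m handwheel '[[[0,0,0,0,0,0,0.55],[0,0,0,0,0,0,0.4],[0,0,0,0,0,0,0.3],[0,0,0,0,0,0,0.3],[0,0,0,0,0,0,0.3]]]' 12
python3 -m handwheel '[[[0,0,0,0,0,0.01,0.2],[0,0,0,0,0,0.025,0.2],[0,0,0,0,0,0.05,0.2],[0,0,0,0,0,0.08,0.2],[0,0,0,0,0,0.11,0.2],[0,0,0,0,0,0.14,0.2],[0,0,0,0,0,0.14,0.2]]]'
python3 - <<'E'
from h import *
st=bot.read_state(); print(st["tool_pos"])
for n in ("wrist","scene","side"):
  im=imaging.grab_frame(n); cv2.imwrite(f"pics/{n}5.png",im); T=c2w(n,st)
  for l in ("lug_hole","pin_head","nut_axis","handle_grip"): print(n,l,[(a.tolist(),c) for a,c in mark(n,l,T) if a[2]>50])
im=cv2.imread("pics/wrist5.png")
a=cv2.imread("pics/side5.png")[270:370,260:380];b=cv2.imread("pics/scene5.png")[130:230,300:420]
cv2.imwrite("pics/c10.png",np.vstack([cv2.resize(im,(640,480))[:,:],np.zeros((0,640,3),np.uint8)]))
cv2.imwrite("pics/c11.png",np.hstack([cv2.resize(a,(400,333),interpolation=2),cv2.resize(b,(400,333),interpolation=2)]))
E
```

```text
t: 15.58
tool_pos: [501.3, 189.7, 93.9]
ee_rot: [-180.0, 0.0, 110.1]
ft_force: [0.8, 0.6, 0.1]
finger_gap: 59.5
t: 16.17
tool_pos: [503.6, 190.3, 240.0]
ee_rot: [179.6, -0.1, 110.0]
ft_force: [0.0, 0.1, -0.7]
finger_gap: 75.0
[503.61469877 190.32679813 240.04852683]
wrist lug_hole [([509.1, 187.5, 85.3], 0.7)]
wrist pin_head [([503.1, 190.7, 109.2], 0.86)]
wrist nut_axis [([594.3, 59.7, 123.9], 0.91)]
wrist handle_grip []
scene lug_hole [([505.1, 190.4, 87.7], 0.79)]
scene pin_head [([495.9, 187.5, 106.8], 0.51)]
scene nut_axis [([592.8, 54.5, 121.9], 0.74)]
scene handle_grip [([614.0, -137.7, 123.6], 0.61)]
side lug_hole [([499.6, 188.9, 85.4], 0.9)]
side pin_head [([499.8, 192.6, 104.4], 0.81), ([616.0, -134.3, 121.3], 0.7)]
side nut_axis [([590.1, 59.4, 122.7], 0.57)]
side handle_grip [([616.7, -133.1, 120.2], 0.6)]
```

View pics/c10.png

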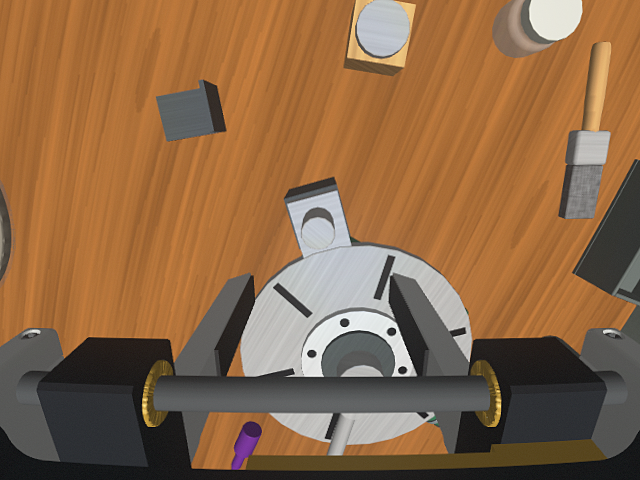

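View pics/c11.png

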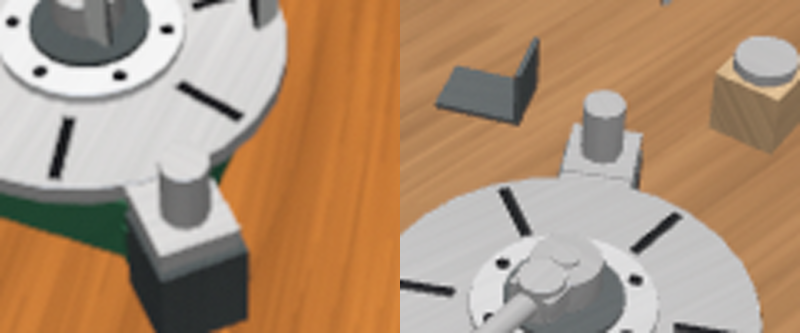

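The pin is home: in both crops the head lies flat on the lug, and the marks put pin_head at z≈107. Next I go above the wrench grip.

```bash
python3 -m handwheel '[[[0,0,-1,0.009,-0.027,0,0.2],[0,0,-3,0.02,-0.06,0,0.2],[0,0,-5,0.031,-0.093,0,0.2],[0,0,-7,0.042,-0.126,0,0.2],[0,0,-9,0.053,-0.159,0,0.2],[0,0,-11,0.065,-0.194,0,0.2],[0,0,-13,0.077,-0.23,0,0.2],[0,0,-13.4,0.089,-0.265,0,0.2],[0,0,-13.4,0.1,-0.3,-0.01,0.2],[0,0,-13.4,0.111,-0.327,-0.02,0.2],[0,0,-13.4,0.111,-0.327,-0.03,0.2],[0,0,-13.4,0.111,-0.327,-0.03,0.2]]]' 30
python3 - <<'E'
from h import *
st=bot.read_state(); print(st["tool_pos"])
n="wrist"; im=imaging.grab_frame(n); cv2.imwrite(f"pics/{n}6.png",im); T=c2w(n,st)
for l in ("nut_axis","handle_grip"): print(n,l,[(a.tolist(),c,proj(n,a,T)[0].round().tolist()) for a,c in mark(n,l,T) if a[2]>50])
for m in imaging.masks_of(n,"handle_grip"):
  v,u=np.nonzero(m["pixels"]); print(m["conf"],u.mean(),v.mean(),len(u))
  for r in range(v.min(),v.max()+1,20): 
    uu=u[v==r]; 
    if len(uu): print(r,uu.min(),uu.max(), onplane(n,np.array([uu.mean(),r]),122,T))
E
```

```text
t: 17.92
tool_pos: [611.4, -138.9, 201.9]
ee_rot: [-179.8, 0.0, 96.5]
ft_force: [-0.6, 1.0, -0.8]
finger_gap: 75.0
[ 611.36669954 -138.93588677  201.8732312 ]
wrist nut_axis []
wrist handle_grip [([619.7, -135.1, 119.0], 0.67, [330.0, 239.0])]
0.58 328.3860822683706 172.59005591054313 10016
0 310 350 [599.63915109  29.01938372]
20 316 343 [600.75627392  16.89382623]
40 317 341 [601.89210712   4.57547519]
60 317 342 [603.72392025  -7.88367384]
80 317 342 [605.25399977 -20.62566971]
100 317 341 [606.47331952 -33.67848993]
120 316 341 [607.72189801 -47.03062897]
140 316 341 [609.35761446 -60.66987727]
160 316 340 [610.67805784 -74.70801866]
180 311 345 [612.4022836  -89.09467275]
200 311 345 [ 614.17930349 -103.90531285]
220 312 344 [ 616.01365231 -119.17715833]
240 312 344 [ 617.91027164 -134.95066313]
260 312 345 [ 620.2649077 -151.2250851]
280 311 343 [ 621.11768914 -168.27570404]
300 312 343 [ 623.62583406 -185.79325356]
320 313 342 [ 625.82375323 -204.06517075]
0.49 328.4820502273714 86.33719521948767 43761
0 161 496 [598.65935844  28.90573507]
20 166 491 [600.09629078  16.81736519]
40 173 484 [601.55850187   4.53686603]
60 183 475 [603.38647944  -7.92273493]
80 194 461 [603.8879607  -20.78355784]
100 212 445 [606.1275057  -33.71845521]
120 236 422 [608.07226373 -46.99015358]
140 275 384 [610.06796633 -60.5878287 ]
160 317 340 [611.03831483 -74.66644364]
180 312 345 [612.7679076  -89.05248899]
200 312 345 [ 614.55059753 -103.86248532]
220 312 344 [ 616.01365231 -119.17715833]
240 312 344 [ 617.91027164 -134.95066313]
260 312 344 [ 619.87457861 -151.27007508]
280 312 343 [ 621.51511624 -168.22989017]
300 312 343 [ 623.62583406 -185.79325356]
320 313 342 [ 625.82375323 -204.06517075]
```

View pics/wrist6.png

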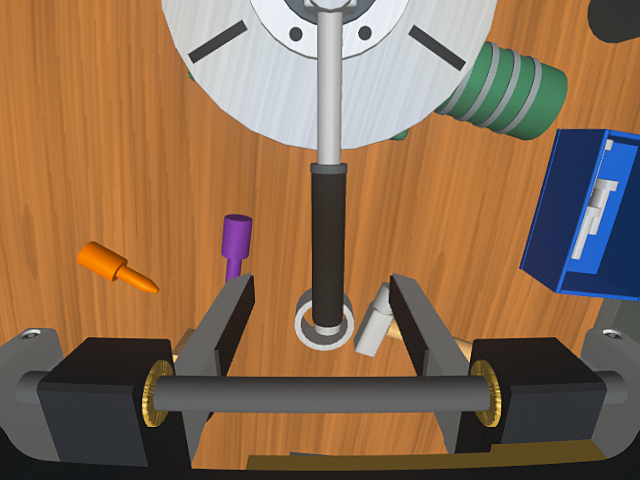

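The wrench grip spans (312-344, 165-335), parallel to the fingers and slightly right of centre. The purple decoy, ring and hammer are all low, under 35 mm. I straddle the grip.

```bash
python3 -m handwheel '[[[0,0,0,0.003,0.001,-0.02,0.2],[0,0,0,0.004,0.001,-0.045,0.2],[0,0,0,0.004,0.001,-0.07,0.2],[0,0,0,0.004,0.001,-0.09,0.2],[0,0,0,0.004,0.001,-0.099,0.2],[0,0,0,0.004,0.001,-0.099,0.2],[0,0,0,0.004,0.001,-0.099,0.4],[0,0,0,0.004,0.001,-0.099,0.5],[0,0,0,0.004,0.001,-0.099,0.58],[0,0,0,0.004,0.001,-0.099,0.62],[0,0,0,0.004,0.001,-0.099,0.62]]]' 30
python3 - <<'E'
from h import *
cv2.imwrite("pics/w7.png",imaging.grab_frame("wrist"))
E
```

```text
t: 19.03
tool_pos: [616.7, -136.3, 105.7]
ee_rot: [179.9, 0.0, 96.7]
ft_force: [0.2, -0.6, 0.1]
finger_gap: 45.4
```

View pics/w7.png

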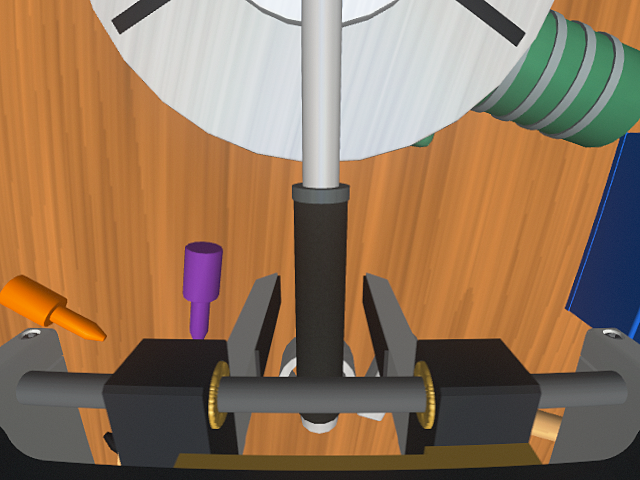

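```bash
python3 -c "
import numpy as np
v=np.array([24.7,-194.3])
for d in range(1,45):
  t=np.radians(-d);R=np.array([[np.cos(t),-np.sin(t)],[np.sin(t),np.cos(t)]]);w=R@v-v
  print(d,w.round(1),end=' ')
"; python3 -m handwheel '[[[0,0,-0.5,-0.0017,-0.0002,-0.001,0.64],[0,0,-1,-0.0034,-0.0005,-0.002,0.64],[0,0,-1.5,-0.0051,-0.0007,-0.002,0.64],[0,0,-1.5,-0.0051,-0.0007,-0.002,0.64]]]' 30
```

```text
1 [-3.4 -0.4] 2 [-6.8 -0.7] 3 [-10.2  -1. ] 4 [-13.6  -1.2] 5 [-17.   -1.4] 6 [-20.4  -1.5] 7 [-23.9  -1.6] 8 [-27.3  -1.5] 9 [-30.7  -1.5] 10 [-34.1  -1.3] 11 [-37.5  -1.1] 12 [-40.9  -0.9] 13 [-44.3  -0.6] 14 [-47.7  -0.2] 15 [-51.1   0.2] 16 [-54.5   0.7] 17 [-57.9   1.3] 18 [-61.3   1.9] 19 [-64.6   2.5] 20 [-67.9   3.3] 21 [-71.3   4.1] 22 [-74.6   4.9] 23 [-77.9   5.8] 24 [-81.2   6.8] 25 [-84.4   7.8] 26 [-87.7   8.8] 27 [-90.9  10. ] 28 [-94.1  11.1] 29 [-97.3  12.4] 30 [-100.5   13.7] 31 [-103.6   15. ] 32 [-106.7   16.4] 33 [-109.8   17.9] 34 [-112.9   19.4] 35 [-115.9   21. ] 36 [-118.9   22.6] 37 [-121.9   24.3] 38 [-124.9   26. ] 39 [-127.8   27.8] 40 [-130.7   29.6] 41 [-133.5   31.5] 42 [-136.4   33.4] 43 [-139.1   35.4] 44 [-141.9   37.4] t: 19.42
tool_pos: [611.5, -136.9, 103.1]
ee_rot: [179.9, 0.0, 95.1]
ft_force: [3.5, 0.4, -1.1]
finger_gap: 33.6
```

```bash
python3 -m handwheel '[[[0,0,-0.5,-0.0017,-0.0002,0,0.64],[0,0,-1,-0.0034,-0.0003,0,0.64],[0,0,-1.5,-0.0051,-0.0004,0,0.64],[0,0,-1.5,-0.0051,-0.0004,0,0.64]]]' 30
python3 -m handwheel '[[[0,0,-0.5,-0.0017,-0.0001,0,0.64],[0,0,-1,-0.0034,-0.0002,0,0.64],[0,0,-1,-0.0034,-0.0002,0,0.64]]]'
python3 -m handwheel '[[[0,0,-0.5,-0.0017,-0.0001,0,0.64],[0,0,-1,-0.0034,-0.0002,0,0.64],[0,0,-1,-0.0034,-0.0002,0,0.64]]]'
```

```text
t: 19.75
tool_pos: [607.0, -137.2, 103.3]
ee_rot: [179.9, 0.0, 93.7]
ft_force: [6.7, 0.6, -0.8]
finger_gap: 33.9
t: 20.0
tool_pos: [603.6, -137.4, 103.3]
ee_rot: [179.9, 0.0, 92.7]
ft_force: [6.2, 0.2, -1.7]
finger_gap: 34.0
t: 20.25
tool_pos: [600.3, -137.5, 103.3]
ee_rot: [179.9, 0.0, 91.7]
ft_force: [6.2, 0.6, -1.5]
finger_gap: 33.9
```

```bash
python3 -m handwheel '[[[0,0,-0.5,-0.0017,0,0,0.64],[0,0,-1,-0.0034,0,0,0.64],[0,0,-1,-0.0034,0,0,0.64]]]'
python3 -m handwheel '[[[0,0,-0.5,-0.0017,0,0,0.64],[0,0,-1,-0.0034,0,0,0.64],[0,0,-1,-0.0034,0,0,0.64]]]'
python3 -m handwheel '[[[0,0,-0.5,-0.0017,0,0,0.64],[0,0,-1,-0.0034,0,0,0.64],[0,0,-1,-0.0034,0,0,0.64]]]'
```

```text
t: 20.5
tool_pos: [596.9, -137.6, 103.3]
ee_rot: [179.9, 0.0, 90.7]
ft_force: [7.2, 0.6, -2.4]
finger_gap: 33.7
t: 20.75
tool_pos: [593.5, -137.6, 103.4]
ee_rot: [179.9, 0.0, 89.7]
ft_force: [6.8, 0.4, -1.7]
finger_gap: 34.0
t: 21.0
tool_pos: [590.1, -137.6, 103.3]
ee_rot: [179.9, 0.0, 88.7]
ft_force: [7.1, 0.3, -2.2]
finger_gap: 33.9
```

Run:
```python
from h import *
o=[]
for n,(u,v,r) in (("wrist",(320,240,240)),("scene",(330,230,100))):
  im=imaging.grab_frame(n); o.append(cv2.resize(im[v-r:v+r,max(0,u-r):u+r],(390,390),interpolation=2))
cv2.imwrite("pics/c12.png",np.hstack(o))
```

```text
(no output)
```

View pics/c12.png

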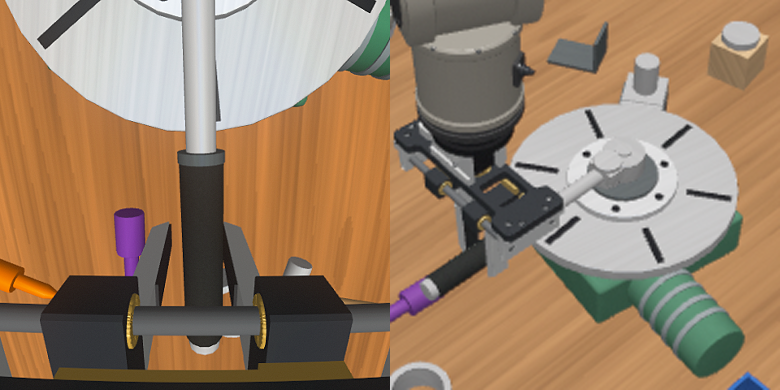

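The right finger bears on the handle, the force is rising slowly (7 N) and the turntable holds. I continue.

```bash
python3 -m handwheel '[[[0,0,-0.5,-0.0017,0,0,0.64],[0,0,-1,-0.0034,0.0001,0,0.64],[0,0,-1,-0.0034,0.0001,0,0.64]]]'
python3 -m handwheel '[[[0,0,-0.5,-0.0017,0,0,0.64],[0,0,-1,-0.0034,0.0002,0,0.64],[0,0,-1,-0.0034,0.0002,0,0.64]]]'
python3 -m handwheel '[[[0,0,-0.5,-0.0017,0.0001,0,0.64],[0,0,-1,-0.0034,0.0003,0,0.64],[0,0,-1,-0.0034,0.0003,0,0.64]]]'
```

```text
t: 21.35
tool_pos: [586.8, -137.4, 103.4]
ee_rot: [179.9, -0.0, 87.7]
ft_force: [7.2, 1.1, -1.5]
finger_gap: 34.0
t: 21.6
tool_pos: [583.4, -137.3, 103.4]
ee_rot: [179.9, 0.0, 86.7]
ft_force: [7.9, 0.2, -2.3]
finger_gap: 34.2
t: 21.85
tool_pos: [580.0, -137.0, 103.4]
ee_rot: [179.9, 0.0, 85.7]
ft_force: [7.3, -0.1, -1.2]
finger_gap: 34.0
```

```bash
python3 -m handwheel '[[[0,0,-0.5,-0.0017,0.0002,0,0.64],[0,0,-1,-0.0034,0.0003,0,0.64],[0,0,-1,-0.0034,0.0003,0,0.64]]]'
python3 -m handwheel '[[[0,0,-0.5,-0.0017,0.0002,0,0.64],[0,0,-1,-0.0034,0.0004,0,0.64],[0,0,-1,-0.0034,0.0004,0,0.64]]]'
python3 -m handwheel '[[[0,0,-0.5,-0.0017,0.0002,0,0.64],[0,0,-1,-0.0034,0.0004,0,0.64],[0,0,-1,-0.0034,0.0004,0,0.64]]]'
```

```text
t: 22.1
tool_pos: [576.6, -136.8, 103.4]
ee_rot: [179.9, 0.0, 84.7]
ft_force: [6.7, 0.4, -0.9]
finger_gap: 34.1
t: 22.35
tool_pos: [573.3, -136.5, 103.4]
ee_rot: [179.9, 0.0, 83.7]
ft_force: [7.4, -0.1, -1.8]
finger_gap: 33.9
t: 22.6
tool_pos: [569.9, -136.0, 103.4]
ee_rot: [179.9, 0.0, 82.7]
ft_force: [7.7, 0.6, -1.2]
finger_gap: 33.9
```

```bash
python3 -m handwheel '[[[0,0,-0.5,-0.0017,0.0002,0,0.64],[0,0,-1,-0.0034,0.0005,0,0.64],[0,0,-1,-0.0034,0.0005,0,0.64]]]'
python3 -m handwheel '[[[0,0,-0.5,-0.0017,0.0002,0,0.64],[0,0,-1,-0.0034,0.0005,0,0.64],[0,0,-1,-0.0034,0.0005,0,0.64]]]'
python3 - <<'E'
from h import *
o=[]
for n,(u,v,r) in (("scene",(345,215,30)),("side",(290,270,30))):
  im=imaging.grab_frame(n); cv2.imwrite(f"pics/{n}13.png",im); o.append(cv2.resize(im[v-r:v+r,max(0,u-r):u+r],(390,390),interpolation=2))
cv2.imwrite("pics/c13.png",np.hstack(o))
E
```

```text
t: 22.85
tool_pos: [566.5, -135.6, 103.4]
ee_rot: [179.9, 0.0, 81.7]
ft_force: [8.1, -0.4, -2.3]
finger_gap: 33.8
t: 23.1
tool_pos: [563.2, -135.1, 103.5]
ee_rot: [179.9, -0.0, 80.7]
ft_force: [7.3, -0.1, -1.3]
finger_gap: 33.8
```

View pics/c13.png

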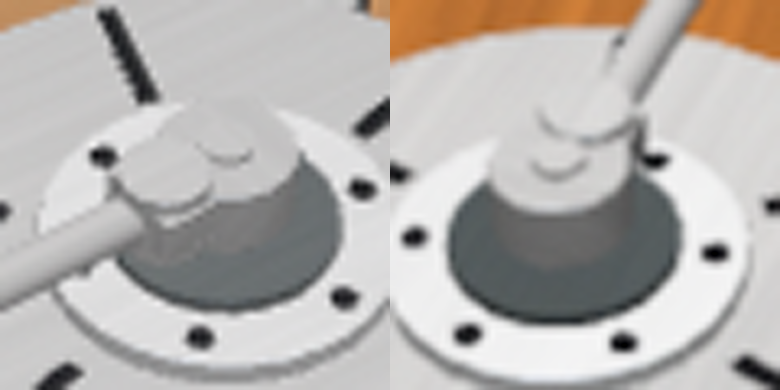

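```bash
cat >> h.py <<'E'
def handle_line():
    n="wrist"; st=bot.read_state(); im=imaging.grab_frame(n); T=c2w(n,st)
    ms=imaging.masks_of(n,"handle_grip")
    for m in ms[:2]:
        P=[]
        v,u=np.nonzero(m["pixels"])
        for r in range(max(0,v.min()),v.max()-15,6):
            uu=u[v==r]
            if len(uu) and uu.max()-uu.min()<70: P.append(onplane(n,np.array([uu.mean(),r]),122,T))
        P=np.array(P)
        if len(P)<8: continue
        vx,vy,x0,y0=cv2.fitLine(P.astype(np.float32),cv2.DIST_HUBER,0,.01,.01).ravel()
        if vy>0: vx,vy=-vx,-vy
        d=np.array([592-x0,57.5-y0]); off=vx*d[1]-vy*d[0]
        print("conf %.2f dir %.2f deg  offset of axis from line %.2f mm, y range %.0f %.0f"%(m["conf"],np.degrees(np.arctan2(vy,vx)),off,P[:,1].min(),P[:,1].max()), st["tool_pos"].round(1))
    return im
E
python3 - <<'E'
from h import *
cv2.imwrite("pics/w14.png",handle_line())
# reference from w6 listing
P=np.array([[599.64,29.0],[605.25,-20.6],[610.68,-74.7],[617.9,-134.95],[625.8,-204.07]])
vx,vy,x0,y0=cv2.fitLine(P.astype(np.float32),cv2.DIST_HUBER,0,.01,.01).ravel()
if vy>0: vx,vy=-vx,-vy
d=np.array([592-x0,57.5-y0]); print("ref dir",np.degrees(np.arctan2(vy,vx)),"off",vx*d[1]-vy*d[0])
E
```

```text
conf 0.77 dir -97.81 deg  offset of axis from line -3.60 mm, y range -206 -1 [ 563.1 -135.1  103.4]
ref dir -83.60655 off -4.300702
```

View pics/w14.png

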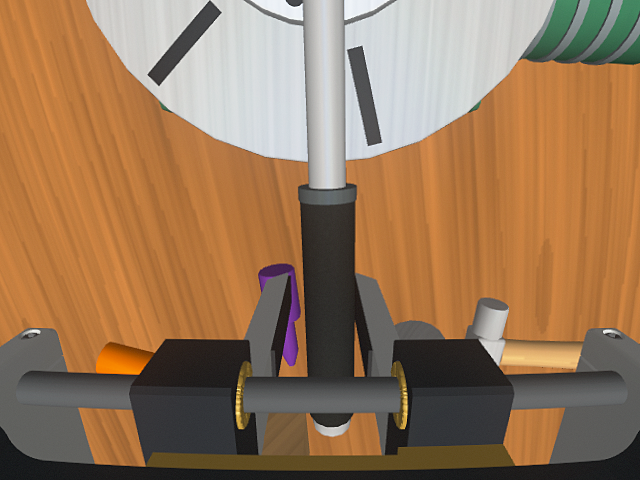

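So far the handle has turned about 14°, and its line still passes at nearly the same offset from the axis (-3.6 vs -4.3 mm). It has not broken yet.

```bash
python3 -m handwheel '[[[0,0,-0.5,-0.0017,0.0003,0,0.64],[0,0,-1,-0.0033,0.0006,0,0.64],[0,0,-1,-0.0033,0.0006,0,0.64]]]'
python3 -m handwheel '[[[0,0,-0.5,-0.0017,0.0003,0,0.64],[0,0,-1,-0.0033,0.0006,0,0.64],[0,0,-1,-0.0033,0.0006,0,0.64]]]'
python3 -m handwheel '[[[0,0,-0.5,-0.0017,0.0003,0,0.64],[0,0,-1,-0.0033,0.0006,0,0.64],[0,0,-1,-0.0033,0.0006,0,0.64]]]'
python3 -c "
from h import *
handle_line()"
```

```text
t: 23.55
tool_pos: [559.9, -134.5, 103.4]
ee_rot: [179.8, -0.0, 79.7]
ft_force: [6.7, 0.3, -1.8]
finger_gap: 34.3
t: 23.8
tool_pos: [556.6, -133.9, 103.4]
ee_rot: [179.9, -0.0, 78.7]
ft_force: [8.5, -1.0, -1.1]
finger_gap: 34.0
t: 24.05
tool_pos: [553.3, -133.3, 103.5]
ee_rot: [179.8, -0.0, 77.7]
ft_force: [8.0, 0.8, -2.7]
finger_gap: 33.9
conf 0.66 dir -100.75 deg  offset of axis from line -3.62 mm, y range -204 -0 [ 553.3 -133.3  103.5]
```

```bash
python3 -m handwheel '[[[0,0,-0.5,-0.0017,0.0003,0,0.64],[0,0,-1,-0.0033,0.0007,0,0.64],[0,0,-1,-0.0033,0.0007,0,0.64]]]'
python3 -m handwheel '[[[0,0,-0.5,-0.0017,0.0003,0,0.64],[0,0,-1,-0.0033,0.0007,0,0.64],[0,0,-1,-0.0033,0.0007,0,0.64]]]'
python3 -m handwheel '[[[0,0,-0.5,-0.0017,0.0003,0,0.64],[0,0,-1,-0.0033,0.0007,0,0.64],[0,0,-1,-0.0033,0.0007,0,0.64]]]'
python3 -c "
from h import *
handle_line()"
```

```text
t: 24.4
tool_pos: [550.1, -132.5, 103.5]
ee_rot: [179.8, -0.0, 76.7]
ft_force: [8.1, 0.6, -2.2]
finger_gap: 33.8
t: 24.65
tool_pos: [546.8, -131.8, 103.5]
ee_rot: [179.8, -0.0, 75.7]
ft_force: [8.4, -0.2, -1.6]
finger_gap: 33.9
t: 24.9
tool_pos: [543.6, -131.0, 103.5]
ee_rot: [179.8, -0.0, 74.7]
ft_force: [9.2, 1.5, -2.6]
finger_gap: 33.9
conf 0.96 dir -103.70 deg  offset of axis from line -3.49 mm, y range -200 0 [ 543.6 -131.   103.5]
conf 0.51 dir -103.80 deg  offset of axis from line -3.88 mm, y range -201 -64 [ 543.6 -131.   103.5]
```

```bash
python3 -m handwheel '[[[0,0,-0.5,-0.0016,0.0004,0,0.64],[0,0,-1,-0.0033,0.0008,0,0.64],[0,0,-1,-0.0033,0.0008,0,0.64]]]'
python3 -m handwheel '[[[0,0,-0.5,-0.0016,0.0004,0,0.64],[0,0,-1,-0.0033,0.0009,0,0.64],[0,0,-1,-0.0033,0.0009,0,0.64]]]'
python3 -m handwheel '[[[0,0,-0.5,-0.0016,0.0004,0,0.64],[0,0,-1,-0.0033,0.0009,0,0.64],[0,0,-1,-0.0033,0.0009,0,0.64]]]'
python3 -c "
from h import *
handle_line()"
```

```text
t: 25.25
tool_pos: [540.3, -130.1, 103.5]
ee_rot: [179.8, -0.0, 73.7]
ft_force: [8.7, 1.5, -1.5]
finger_gap: 33.9
t: 25.5
tool_pos: [537.1, -129.1, 103.5]
ee_rot: [179.8, -0.0, 72.7]
ft_force: [9.9, 2.3, -2.5]
finger_gap: 33.6
t: 25.75
tool_pos: [533.8, -128.2, 103.5]
ee_rot: [179.8, -0.1, 71.7]
ft_force: [9.3, 2.8, -1.8]
finger_gap: 33.8
conf 0.62 dir -106.59 deg  offset of axis from line -3.24 mm, y range -198 1 [ 533.8 -128.2  103.5]
```

```bash
python3 -m handwheel '[[[0,0,-0.5,-0.0016,0.0005,0,0.64],[0,0,-1,-0.0032,0.001,0,0.64],[0,0,-1,-0.0032,0.001,0,0.64]]]'
python3 -m handwheel '[[[0,0,-0.5,-0.0016,0.0005,0,0.64],[0,0,-1,-0.0032,0.001,0,0.64],[0,0,-1,-0.0032,0.001,0,0.64]]]'
python3 -c "
from h import *
handle_line()"
```

```text
t: 26.1
tool_pos: [530.7, -127.1, 103.5]
ee_rot: [179.8, -0.1, 70.7]
ft_force: [9.8, 1.7, -2.4]
finger_gap: 34.3
t: 26.35
tool_pos: [527.6, -126.0, 103.5]
ee_rot: [179.8, -0.1, 69.7]
ft_force: [9.8, 2.4, -3.2]
finger_gap: 33.7
conf 0.85 dir -108.54 deg  offset of axis from line -3.18 mm, y range -194 2 [ 527.6 -126.   103.5]
```

```bash
python3 -m handwheel '[[[0,0,-0.5,-0.0016,0.0005,0,0.64],[0,0,-1,-0.0032,0.0011,0,0.64],[0,0,-1,-0.0032,0.0011,0,0.64]]]'
python3 -m handwheel '[[[0,0,-0.5,-0.0016,0.0005,0,0.64],[0,0,-1,-0.0032,0.0011,0,0.64],[0,0,-1,-0.0032,0.0011,0,0.64]]]'
python3 -c "
from h import *
handle_line()"
```

```text
t: 26.7
tool_pos: [524.4, -124.9, 103.5]
ee_rot: [179.8, -0.1, 68.7]
ft_force: [9.3, 3.4, -3.4]
finger_gap: 34.0
t: 26.95
tool_pos: [521.3, -123.7, 103.6]
ee_rot: [179.8, -0.1, 67.7]
ft_force: [10.5, 3.7, -3.5]
finger_gap: 33.9
conf 0.97 dir -110.48 deg  offset of axis from line -3.09 mm, y range -192 2 [ 521.3 -123.7  103.6]
```

```bash
python3 -m handwheel '[[[0,0,-0.5,-0.0016,0.0006,0,0.64],[0,0,-1,-0.0032,0.0012,0,0.64],[0,0,-1,-0.0032,0.0012,0,0.64]]]'
python3 -m handwheel '[[[0,0,-0.5,-0.0016,0.0006,0,0.64],[0,0,-1,-0.0032,0.0012,0,0.64],[0,0,-1,-0.0032,0.0012,0,0.64]]]'
python3 -c "
from h import *
handle_line()"
```

```text
t: 27.3
tool_pos: [518.1, -122.6, 103.6]
ee_rot: [179.8, -0.1, 66.7]
ft_force: [9.8, 3.3, -2.4]
finger_gap: 34.0
t: 27.55
tool_pos: [514.9, -121.5, 103.6]
ee_rot: [179.8, -0.1, 65.7]
ft_force: [10.1, 1.9, -2.6]
finger_gap: 34.2
conf 0.81 dir -112.44 deg  offset of axis from line -3.04 mm, y range -188 3 [ 514.9 -121.5  103.6]
```

```bash
python3 -m handwheel '[[[0,0,-0.5,-0.0016,0.0006,0,0.64],[0,0,-1,-0.0031,0.0013,0,0.64],[0,0,-1,-0.0031,0.0013,0,0.64]]]'
python3 -m handwheel '[[[0,0,-0.5,-0.0016,0.0006,0,0.64],[0,0,-1,-0.0031,0.0013,0,0.64],[0,0,-1,-0.0031,0.0013,0,0.64]]]'
python3 -c "
from h import *
handle_line()"
```

```text
t: 27.9
tool_pos: [511.9, -120.2, 103.6]
ee_rot: [179.8, -0.1, 64.7]
ft_force: [10.8, 2.3, -2.6]
finger_gap: 34.2
t: 28.15
tool_pos: [508.8, -119.0, 103.6]
ee_rot: [179.8, -0.1, 63.7]
ft_force: [10.3, 1.6, -3.1]
finger_gap: 34.1
conf 0.58 dir -114.37 deg  offset of axis from line -2.93 mm, y range -185 3 [ 508.8 -119.   103.6]
```

```bash
python3 -m handwheel '[[[0,0,-0.5,-0.0015,0.0007,0,0.64],[0,0,-1,-0.0031,0.0014,0,0.64],[0,0,-1,-0.0031,0.0014,0,0.64]]]'
python3 -m handwheel '[[[0,0,-0.5,-0.0015,0.0007,0,0.64],[0,0,-1,-0.0031,0.0014,0,0.64],[0,0,-1,-0.0031,0.0014,0,0.64]]]'
python3 - <<'E'
from h import *
handle_line()
o=[]
for n,(u,v,r) in (("scene",(330,220,70)),("side",(300,270,70))):
  im=imaging.grab_frame(n); cv2.imwrite(f"pics/{n}15.png",im); o.append(cv2.resize(im[v-r:v+r,max(0,u-r):u+r],(390,390),interpolation=2))
cv2.imwrite("pics/c15.png",np.hstack(o))
E
```

```text
t: 28.5
tool_pos: [505.8, -117.6, 103.7]
ee_rot: [179.8, -0.1, 62.7]
ft_force: [11.2, 2.5, -3.5]
finger_gap: 33.8
t: 28.75
tool_pos: [502.7, -116.2, 103.7]
ee_rot: [179.8, -0.1, 61.7]
ft_force: [12.0, 2.6, -2.3]
finger_gap: 34.1
conf 0.68 dir -116.30 deg  offset of axis from line -2.99 mm, y range -178 4 [ 502.7 -116.2  103.7]
```

View pics/c15.png

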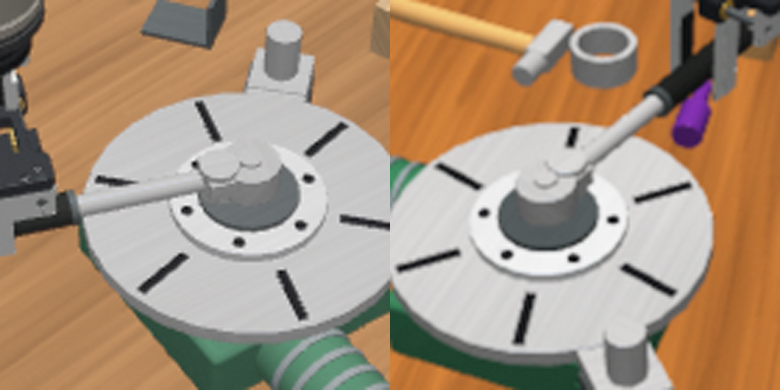

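The plate is still, and the handle is in line with the wrench head. Pull is about 12 N, so the click must be near.

```bash
python3 -m handwheel '[[[0,0,-0.5,-0.0015,0.0007,0,0.64],[0,0,-1,-0.003,0.0015,0,0.64],[0,0,-1,-0.003,0.0015,0,0.64]]]'
python3 -m handwheel '[[[0,0,-0.5,-0.0015,0.0007,0,0.64],[0,0,-1,-0.003,0.0015,0,0.64],[0,0,-1,-0.003,0.0015,0,0.64]]]'
python3 -c "
from h import *
handle_line()"
```

```text
t: 29.2
tool_pos: [499.6, -114.8, 103.7]
ee_rot: [179.8, -0.1, 60.7]
ft_force: [11.4, 1.7, -2.2]
finger_gap: 33.9
t: 29.45
tool_pos: [496.4, -113.4, 103.6]
ee_rot: [179.8, -0.1, 59.7]
ft_force: [10.2, 2.0, -2.5]
finger_gap: 33.9
conf 0.69 dir -118.61 deg  offset of axis from line -3.82 mm, y range -177 4 [ 496.4 -113.4  103.6]
```

The break is starting: the handle line offset jumped to -3.8 mm and the pull is dropping. I now swing about the hinge in small steps, aiming for about 0.18 rad.

```bash
python3 -m handwheel '[[[0,0,-0.5,-0.0013,0.0008,0,0.64],[0,0,-1,-0.0026,0.0015,0,0.64],[0,0,-1.5,-0.0039,0.0023,0,0.64],[0,0,-2,-0.0052,0.003,0,0.64],[0,0,-2,-0.0052,0.003,0,0.64]]]'
python3 -c "
from h import *
handle_line()"
python3 -m handwheel '[[[0,0,-0.5,-0.0013,0.0008,0,0.64],[0,0,-1,-0.0026,0.0015,0,0.64],[0,0,-1.5,-0.0038,0.0024,0,0.64],[0,0,-2,-0.005,0.0032,0,0.64],[0,0,-2,-0.005,0.0032,0,0.64]]]'
python3 -c "
from h import *
handle_line()"
```

```text
t: 29.97
tool_pos: [491.0, -110.4, 103.5]
ee_rot: [179.8, -0.1, 57.7]
ft_force: [8.9, 0.9, -2.6]
finger_gap: 33.9
conf 0.92 dir -120.76 deg  offset of axis from line -4.83 mm, y range -171 4 [ 491.  -110.4  103.5]
t: 30.48
tool_pos: [485.7, -107.3, 103.5]
ee_rot: [179.9, -0.1, 55.7]
ft_force: [7.8, 0.3, -1.1]
finger_gap: 34.0
conf 0.69 dir -122.71 deg  offset of axis from line -5.43 mm, y range -169 5 [ 485.7 -107.3  103.5]
```

```bash
python3 -m handwheel '[[[0,0,-0.5,-0.0012,0.0009,0,0.64],[0,0,-1,-0.0025,0.0016,0,0.64],[0,0,-1.5,-0.0037,0.0025,0,0.64],[0,0,-2,-0.0049,0.0034,0,0.64],[0,0,-2,-0.0049,0.0034,0,0.64]]]'
python3 -c "
from h import *
handle_line()"
python3 -m handwheel '[[[0,0,-0.5,-0.0012,0.0009,0,0.64],[0,0,-1,-0.0024,0.0018,0,0.64],[0,0,-1.5,-0.0036,0.0026,0,0.64],[0,0,-1.5,-0.0036,0.0026,0,0.64]]]'
python3 - <<'E'
from h import *
handle_line()
o=[]
for n,(u,v,r) in (("scene",(330,220,60)),("side",(300,260,60))):
  im=imaging.grab_frame(n); cv2.imwrite(f"pics/{n}16.png",im); o.append(cv2.resize(im[v-r:v+r,max(0,u-r):u+r],(390,390),interpolation=2))
cv2.imwrite("pics/c16.png",np.hstack(o))
E
```

```text
t: 31.0
tool_pos: [480.6, -103.9, 103.4]
ee_rot: [179.9, -0.1, 53.7]
ft_force: [6.8, -0.1, -0.9]
finger_gap: 33.8
conf 0.62 dir -124.78 deg  offset of axis from line -6.26 mm, y range -159 6 [ 480.6 -103.9  103.4]
t: 31.43
tool_pos: [476.7, -101.4, 103.3]
ee_rot: [179.9, -0.1, 52.2]
ft_force: [5.6, 0.8, -1.3]
finger_gap: 33.8
conf 0.61 dir -126.23 deg  offset of axis from line -6.68 mm, y range -162 6 [ 476.7 -101.4  103.3]
```

View pics/c16.png

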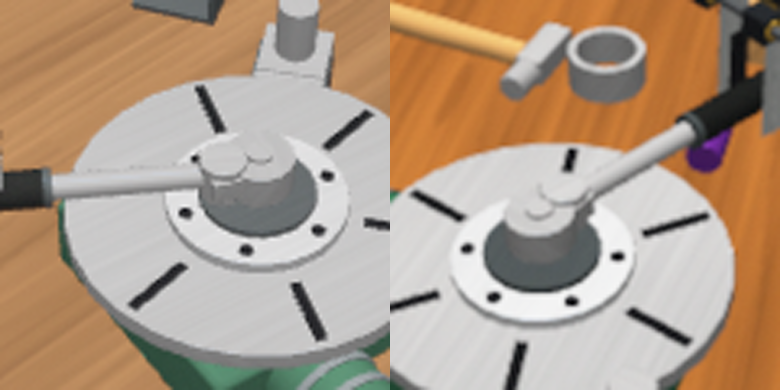

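The break is 0.15-0.175 rad by three measures: direction, line offset and travel. The pull has fallen to 5.6 N with no dead stop felt. I go a hair more for margin, then back off.

```bash
python3 -m handwheel '[[[0,0,-0.4,-0.0009,0.0007,0,0.64],[0,0,-0.8,-0.0019,0.0015,0,0.64],[0,0,-0.8,-0.0019,0.0015,0,0.64]]]'
python3 -c "
from h import *
handle_line()"
```

```text
t: 31.88
tool_pos: [474.7, -99.9, 103.3]
ee_rot: [179.9, -0.0, 51.4]
ft_force: [5.5, 0.1, -0.5]
finger_gap: 33.9
conf 0.60 dir -127.10 deg  offset of axis from line -7.00 mm, y range -158 6 [474.7 -99.9 103.3]
```

```bash
python3 -m handwheel '[[[0,0,1,0.0024,-0.0018,0,0.64],[0,0,2,0.0048,-0.0036,0,0.64],[0,0,3,0.0073,-0.0053,0,0.64],[0,0,4,0.0098,-0.0069,0,0.64],[0,0,5,0.0123,-0.0085,0,0.64],[0,0,6,0.0149,-0.01,0,0.64],[0,0,7,0.0175,-0.0115,0,0.64],[0,0,8,0.0201,-0.013,0,0.64],[0,0,9,0.0228,-0.0144,0,0.64],[0,0,9.8,0.0255,-0.0155,0,0.64],[0,0,9.8,0.0255,-0.0155,0,0.64]]]'
python3 -m handwheel '[[[0,0,0.5,0.0015,-0.0004,0,0.64],[0,0,0.7,0.003,-0.001,0,0.64],[0,0,0.7,0.0045,-0.0018,0,0.64],[0,0,0.7,0.0045,-0.0018,0,0.64]]]'
python3 -c "
from h import *
cv2.imwrite('pics/w17.png',handle_line())"
```

```text
t: 32.9
tool_pos: [501.4, -117.0, 103.5]
ee_rot: [179.8, 0.0, 61.3]
ft_force: [7.8, -5.2, -0.5]
finger_gap: 33.8
t: 33.23
tool_pos: [504.0, -118.0, 102.9]
ee_rot: [-180.0, 0.0, 61.9]
ft_force: [1.2, -3.8, 0.4]
finger_gap: 34.0
conf 0.88 dir -115.72 deg  offset of axis from line -2.71 mm, y range -183 2 [ 504.  -118.   102.9]
```

View pics/w17.png

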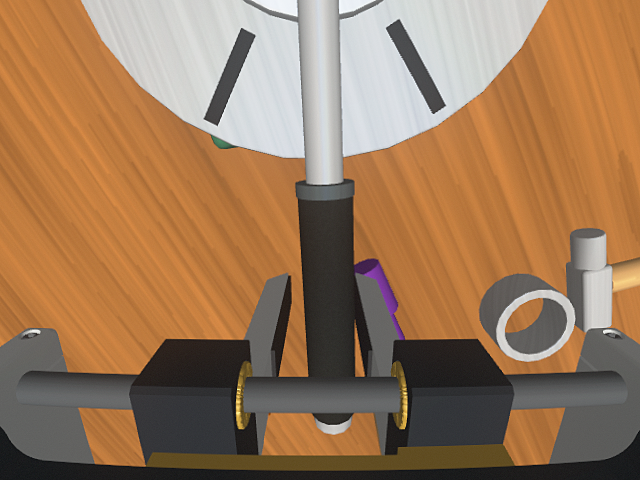

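The handle sprang back into line (-115.7°, offset back to -2.7 mm). I open and lift away.

```bash
python3 -m handwheel '[[[0,0,0,0.001,-0.0005,0,0.6],[0,0,0,0.002,-0.001,0,0.45],[0,0,0,0.002,-0.001,0,0.3],[0,0,0,0.002,-0.001,0,0.3],[0,0,0,0.002,-0.001,0,0.3],[0,0,0,0.002,-0.001,0,0.3]]]'
python3 -m handwheel '[[[0,0,0,0,0,0.01,0.3],[0,0,0,0,0,0.03,0.3],[0,0,0,0,0,0.055,0.3],[0,0,0,0,0,0.085,0.3],[0,0,0,0,0,0.115,0.3],[0,0,0,0,0,0.145,0.3],[0,0,0,0,0,0.175,0.3],[0,0,0,-0.02,-0.02,0.2,0.3],[0,0,0,-0.03,-0.04,0.2,0.3],[0,0,0,-0.03,-0.06,0.2,0.3],[0,0,0,-0.03,-0.06,0.2,0.3]]]'
python3 - <<'E'
from h import *
handle_line()
for n in ("wrist","scene","side"):
  im=imaging.grab_frame(n); cv2.imwrite(f"pics/{n}18.png",im); T=c2w(n,bot.read_state())
  for l in ("pin_head","lug_hole","nut_axis","handle_grip"):print(n,l,[(a.tolist(),c) for a,c in mark(n,l,T) if a[2]>50])
E
```

```text
t: 33.83
tool_pos: [505.9, -118.1, 102.9]
ee_rot: [-180.0, -0.0, 61.9]
ft_force: [-0.3, 0.7, 0.0]
finger_gap: 64.7
t: 34.75
tool_pos: [475.1, -181.7, 304.3]
ee_rot: [179.9, -0.1, 61.7]
ft_force: [0.1, -0.0, 0.1]
finger_gap: 65.6
conf 0.59 dir -115.59 deg  offset of axis from line -3.19 mm, y range -173 -0 [ 475.1 -181.7  304.3]
wrist pin_head []
wrist lug_hole []
wrist nut_axis []
wrist handle_grip [([512.1, -117.5, 123.0], 0.73)]
scene pin_head [([497.1, 189.3, 106.9], 0.56)]
scene lug_hole [([504.3, 190.4, 84.9], 0.92)]
scene nut_axis [([593.5, 56.0, 124.0], 0.65)]
scene handle_grip [([506.2, -120.5, 123.0], 0.58)]
side pin_head [([500.5, 189.9, 107.1], 0.73)]
side lug_hole [([499.1, 186.8, 86.8], 0.8)]
side nut_axis [([588.9, 65.3, 121.2], 0.95)]
side handle_grip [([507.0, -116.4, 121.0], 0.57)]
```

View pics/scene18.png

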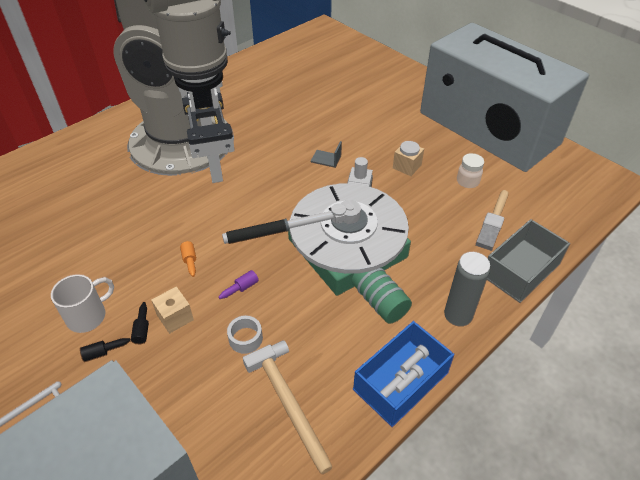

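View pics/side18.png

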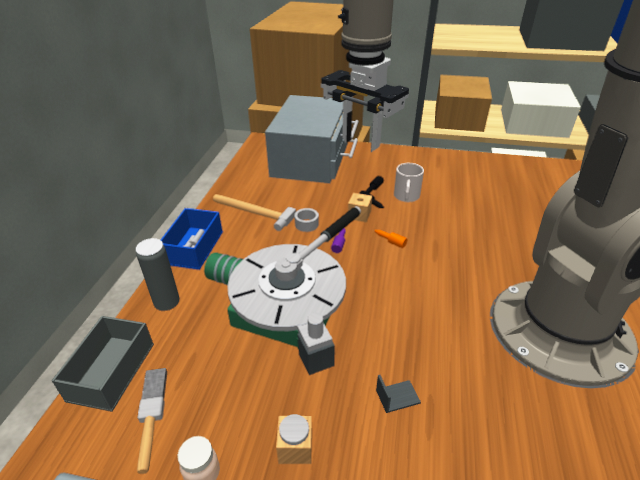

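The pin is home in the lug, scene (361,168). The wrench has sprung straight at scene (260,232), the gripper is clear of everything, and nothing else has moved. I hand in.

```bash
python3 -c "
from bench import job_done
print(job_done())"
```

```text
the job is handed in; nothing more can be done
None
```

I put the plain steel pin with the slim head through the lug and into the base, pulled the torque wrench clockwise until it clicked, and let go. I handed in at about 35 s; no verdict was reported.

**Pin:**
- Contact came at the expected height. My last two steps pressed it home with up to about 44 N at the wrist, more than I intended, and I eased that off before releasing.
- Afterwards the marks put the pin head at z≈107 mm, which is home, and the views show it flat on the lug. The turntable did not move during the pull.

**Wrench:**
- The pull rose from about 6 N to 12 N. The handle then gave way and the pull fell to about 5.5 N.
- I stopped at a break angle of about 0.16 to 0.19 rad. The direction and travel measures gave about 0.19 and the less precise line-offset measure gave 0.16. That is past a clear click and short of the dead stop.
- After I backed off, the handle sprang back into line. At the end the gripper was clear of everything and the force was zero.

**Other things on the bench:** the four coloured look-alike pins were standing on their noses at the start. They fell over on their own in the first seconds, before the arm came near them. I saw no other change in the last pictures, apart from the pin's now-empty parking block.

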